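# Pack the spares carton and tuck its lid shut

## Robot

A 6-joint arm with a two-finger parallel gripper is mounted at the origin on the work surface. World frame = base frame: x ahead of the robot, y to its left, z up, the work surface at z = 0. Lengths are in m, angles in rad, forces in N, time in s.
With the tool pointing down it reaches from about 0.25 to 0.725 m from the base axis. Payload 4 kg.
Tool frame: the origin (TCP) lies midway between the tips of the shut fingers; the grasp point (between the pads) lies 19 mm behind it; z points along the fingers, y is the direction in which the jaws open and shut (so a half turn about z gives the same grasp; the last joint's range is limited). The gripper opens to 85 mm and grips with 20 to 120 N. Pads are 22 mm wide; open, the fingers measure 114 mm over their backs; the gripper's body (76 mm by 85 mm) begins 54 mm behind the grasp point. The pads swing forward as they close: fully open they stand 13 mm farther back than shut.
Start: joints at [-1.312, 0.241, 0.005, 1.335, 0, 1.571], TCP at [0.128, -0.483, 0.231] pointing down, gripper open.
Joint ranges: [-2.72, 2.72], [-1.05, 1.87], [-1.09, 1.28], [-1.99, 2.15], [-1.42, 1.44], [-3.14, 3.14]. Speed limits (rad/s): [2.79, 2.79, 3.14, 3.14, 3.14, 3.14].

## Interface

Orientations are given as a unit quaternion [x, y, z, w].
In Python, from workcell import monitor, cams, order gives the robot as it stands.
- The arm moves only by the tool send_rows, never from a script. Its argument "moves" is a list of rows, each a list of 4 numbers: the shift along the tool's x, y, z as a fraction of full scale, then the turn about the tool's z as a fraction of full scale. A call has 1 to 20 rows; each row shifts and turns the commanded pose from where the row before left it, along the tool's axes as they then stand; what a row does not reach is not made up. Full scale, the value 1, is 100 cm for a shift and 0.1 rad for a turn. A row lasts 1/10 s, in which the tool goes at most 50 mm and 8.59 degrees, less where a joint would pass 70% of its speed; a pose out of reach is approached as far as the arm can. A call with a number of a shift or a turn outside -1 to 1 is refused whole. A call with a gripper value outside its range is refused whole. "claw" is the gripper's target within -1 to 1 (fully open at 1, half-way at 0, shut at -1), set as the call begins (left out, the last holds). The fingers move at their own pace and stop on an object; the grip force is fixed at half the most. Time passes only in rows, so rows that do not move let the fingers close. It gives the time, the measured TCP pose, the force and the opening at its end, in the units of the state.
- monitor.get_obs(): the state, without advancing time (a new reading comes with each control period).
- cams.camera(name): name is "side" or "top" or "wrist"; returns (picture, depth): 420x560x3 uint8, blue, green, red; 420x560 float32, m along the optical axis (not along the pixel's ray), 0 where there is no reading.
- cams.camera_info(name): a dict with "intrinsics" (3x3 intrinsics, pixels), "T" (4x4, takes a point from camera to world coordinates); the wrist camera has in their place "mount" (4x4, takes a point from camera to tool coordinates, whose origin is the TCP and whose axes are the flange's). Camera axes: x right, y up, looking along -z (the intrinsics and any distortion apply to the point x, -y, -z); pixel columns grow to the right and rows downward; lengths in m; the calibration is good to about 2 mm. The wrist camera is an equidistant fisheye: a pixel r from the principal point sees the ray r / f radians off the axis. A picture is of the moment at which its call begins: read the wrist's pose just before it. camera_info takes no time and is no camera call.
- order.job_done(): hands the job in, once; it reports no verdict.
The state is a dict: "clock": time; "joint_pos": joint angles; "joint_vel": joint speeds; "tau": joint torques, N m; "eef_pos": TCP position; "tool_rot": TCP orientation; "ft_force": force on the tool from outside, world axes, zero at the start; "ft_torque": the same for the moment, N m; "grip_width": finger opening in m.
Only numpy, scipy, OpenCV 4.12 (cv2) and the standard library are available. Lean on these libraries where they do the work, as an engineer would, in place of code of your own. Each camera call takes 0.05 s, during which the arm holds its last target.

## Task

Pack the spares that ship with the control cabinet: if the screwdriver has been left in the carton, take it out and lay it in the grey tool tray; put every device with a green dot in the carton, and a device with a red dot has failed its test, so put that one in the red returns bin instead. When the contents are right, fold both dust flaps flat in, then swing the lid shut and press it down until its tab is caught behind the front rim and it stays fully closed. Leave the other things on the bench where they are.

Things in the scene. Friction and masses are not known exactly. Their poses are not given: they have to be found in the camera images.
- breaker_mid (a point): Spare: three-pole circuit breaker, three black toggles joined by a bar, green dot on the nose. Grey stepped rail device: base 85 mm long (x) by 54 mm wide (y), 38 mm high; on its middle a nose 45 mm long (x), equally wide, up to 60 mm above the underside (toggles 8 mm higher). Site: its centre, 30 mm above the underside; z points out of the nose. 330 g. May be absent (None from the start).
- contactor_mid (a point): Spare: modular contactor, dark window with an orange flag, green dot on the nose. Grey stepped rail device: base 85 mm long (x) by 54 mm wide (y), 38 mm high; on its middle a nose 45 mm long (x), equally wide, up to 60 mm above the underside (toggles 8 mm higher). Site: its centre, 30 mm above the underside; z points out of the nose. 340 g. May be absent (None from the start).
- timer_mid (a point): Spare: timer relay with a blue-grey dial, green dot on the nose. Grey stepped rail device: base 85 mm long (x) by 36 mm wide (y), 38 mm high; on its middle a nose 45 mm long (x), equally wide, up to 60 mm above the underside (toggles 8 mm higher). Site: its centre, 30 mm above the underside; z points out of the nose. 140 g. May be absent (None from the start).
- relay_mid (a point): Spare: monitoring relay with three yellow lamps and a blue knob, green dot on the nose. Grey stepped rail device: base 85 mm long (x) by 36 mm wide (y), 38 mm high; on its middle a nose 45 mm long (x), equally wide, up to 60 mm above the underside (toggles 8 mm higher). Site: its centre, 30 mm above the underside; z points out of the nose. 150 g. May be absent (None from the start).
- switch_mid (a point): Spare: two-pole breaker, two black toggles, green dot on the nose. Grey stepped rail device: base 85 mm long (x) by 36 mm wide (y), 38 mm high; on its middle a nose 45 mm long (x), equally wide, up to 60 mm above the underside (toggles 8 mm higher). Site: its centre, 30 mm above the underside; z points out of the nose. 220 g. May be absent (None from the start).
- failed_mid (a point): Failed device: three-pole circuit breaker like the spare one, but with a RED dot on the nose. Grey stepped rail device: base 85 mm long (x) by 54 mm wide (y), 38 mm high; on its middle a nose 45 mm long (x), equally wide, up to 60 mm above the underside (toggles 8 mm higher). Site: its centre, 30 mm above the underside; z points out of the nose. 330 g. May be absent (None from the start).
- driver_mid (a point): Screwdriver, orange and black, perhaps left lying in the carton. Handle 90 mm long (along its x), 28 mm thick, square enough not to roll; a 7 mm steel blade sticks out 60 mm beyond the handle at +x. Site: centre of the handle, 14 mm above what it lies on. 90 g. May be absent (None from the start).
- carton: Brown tuck-top carton, fixed. Origin: centre of its underside; z up. Inside 190 mm (x) by 170 mm (y), floor and walls 4 mm thick, rim 95 mm above the bench. Lid hinged along the +y wall, its tab tucks in behind the -y wall (the front rim); a dust flap on each x end wall (near flap at -x, towards the robot, far flap at +x).
- lid (a joint): Carton lid, rad: 0 = shut flat, 1.57 = upright, starts leaning back at 1.8 to 2.1. Panel 198 by 176 mm, 3 mm thick. Stiff, springy crease (0.1 N m friction, 0.12 N m/rad towards 2.0): let go uncaught it rises again to about 0.7 rad. Pressed right down near the middle of its free edge (4 to 8 N) the tab slips past the rolled edge inside the -y wall and holds it.
- lid_hinge (a point): Middle of the lid's hinge line, on top of the carton's +y wall: at carton (0, 87, 96.5) mm. Axes as the carton's. The hinge line runs along carton x; the shut lid reaches 176 mm from here towards carton -y, its upper face 1.5 mm above this point.
- tab_tip (a point): Middle of the lower edge of the tab: a strip 150 mm wide and 24 mm deep, folded square to the lid (towards the inside) 166 mm from the hinge line, springy on its crease. With the lid shut it hangs down inside the -y wall.
- rim (a point): Middle of the top of the carton's -y wall, at carton (0, -87, 95) mm, behind which the tab drops. Axes as the carton's.
- near_flap (a joint): Dust flap on the carton's -x end wall, rad: 0 = folded flat into the carton, 1.57 = upright, starts leaning outward at 1.7 to 2.0 (limit 2.5). A panel 145 mm along carton y by 51 mm, 3 mm thick, hinged along carton y, 89 mm above the bench at carton x = -97 mm (middle at y = 6 mm); folded in it reaches 51 mm towards carton +x. It stays where it is left (0.02 N m of friction).
- far_flap (a joint): Dust flap on the carton's +x end wall, rad: 0 = folded flat into the carton, 1.57 = upright, starts leaning outward at 1.7 to 2.0 (limit 2.5). A panel 145 mm along carton y by 51 mm, 3 mm thick, hinged along carton y, 89 mm above the bench at carton x = +97 mm (middle at y = 6 mm); folded in it reaches 51 mm towards carton -x. It stays where it is left (0.02 N m of friction).
- bin: Dark red open returns bin, fixed. Outside 170 mm (x) by 140 mm (y) by 65 mm high, walls and floor 4 mm. Origin: centre of its underside.
- tray: Dark grey shallow tool tray, fixed. Outside 90 mm (x) by 190 mm (y) by 22 mm high, walls and floor 3 mm. Origin: centre of its underside.
- stripper: Wire stripper with green-grey handles, 170 mm long, lying on the bench; origin under its pivot region. Leave alone.
- ferrule_box: Small black compartment box with ferrules, 70 by 105 by 24 mm; origin under its centre. Leave alone.
- cup: Steel cup, 72 mm across, 95 mm high; origin under its centre. Leave alone.
- tape: Roll of beige tape, 96 mm across, 22 mm high; origin under its centre. Leave alone.
- rail_piece: Offcut of steel mounting rail, 35 by 200 by 7.5 mm, long in its y; origin under its centre. Leave alone.
- duct_piece: Offcut of grey slotted wiring duct, 180 by 40 by 40 mm, long in its x; origin under its centre. Leave alone.
- jar: Clear jar with a white cap, 60 mm across, 85 mm high; origin under its centre. Leave alone.

How it is judged:
By the outcome, as a careful person would: the job done as asked, in the order asked, and still so for the second after the job is handed in, with the robot touching nothing.
Of breaker, contactor, timer, relay, switch only 3 to 4 are there at a start; the rules pass over those that are not, and their reading is None.
Of failed, driver only 1 to 2 are there at a start; the rules pass over those that are not, and their reading is None.
At some moment in a run one of breaker, contactor, timer, relay, switch, failed may be knocked a few centimetres aside while the robot is not near it.
Once in a run the grip may slacken for a moment while it holds something.
It also fails if it takes over 210 s, if anything falls off the work surface, if the arm or the gripper's body presses on something with over 40 N, if the wrist force passes 120 N, or if a joint passes its speed limit or range.

## Working session

There is one attempt and no reset: what is moved stays moved. The work goes in short steps, Python scripts to look and compute and a tool call to move; the robot and the scene stay as the last step left them, time stands still between calls to the robot, and variables do not carry over. Pictures are saved under pics/ and viewed, and the job is handed in when it is done.

Besides the shell and the picture viewer there is one more tool, called as name(argument=value, ...) on one line, values as JSON. send_rows: Moves the arm, as the interface text tells. Its arguments: {"type":"object","properties":{"moves":{"type":"array","items":{"type":"array","items":{"type":"number","minimum":-1,"maximum":1}}},"claw":{"type":"number"}},"required":["moves"]}

```bash
ls; mkdir -p pics
python3 - <<'E'
from workcell import monitor,cams,order
import cv2,numpy as np
print(monitor.get_obs())
for n in("side","top","wrist"):
    p,d=cams.camera(n); cv2.imwrite(f"pics/{n}0.png",p); np.save(f"pics/{n}0.npy",d)
    i=cams.camera_info(n); print(n,{k:(np.round(v,4).tolist() if not isinstance(v,str) else v) for k,v in i.items()}, (d>0).mean())
E
```

```text
pics
{'clock': 0.0, 'joint_pos': array([-1.31203498e+00,  2.41399401e-01,  3.72532486e-03,  1.33515771e+00,
       -1.07583573e-05,  1.57080240e+00]), 'joint_vel': array([-0.00013789,  0.00051168, -0.00129723, -0.00071668,  0.00207956,
        0.001511  ]), 'tau': array([ 9.21879609e-05, -3.72317934e+01,  2.52407098e+01,  1.69165526e-02,
        8.38309143e-05,  2.25135302e-06]), 'eef_pos': array([ 0.12778124, -0.4827605 ,  0.23042012]), 'tool_rot': array([ 9.91641867e-01,  1.29016945e-01, -1.36644452e-04, -1.00852650e-03]), 'ft_force': array([ 0.12614141, -0.44267401, -0.00638884]), 'ft_torque': array([-0.05293993,  0.00574237,  0.0391246 ]), 'grip_width': 0.0853544958473073}
side {'intrinsics': [[429.3365, 0.0, 282.7229], [0.0, 429.3365, 205.2278], [0.0, 0.0, 1.0]], 'T': [[-0.7493, 0.3101, -0.5851, -0.0721], [-0.6619, -0.3776, 0.6475, 0.6998], [-0.0202, 0.8725, 0.4882, 0.6378], [0.0, 0.0, 0.0, 1.0]]} 0.9960204081632653
top {'intrinsics': [[487.0955, 0.0, 281.9499], [0.0, 487.0955, 201.896], [0.0, 0.0, 1.0]], 'T': [[0.0043, 0.9846, -0.1746, 0.3033], [-0.9998, 0.0077, 0.0189, 0.0004], [0.0199, 0.1745, 0.9845, 1.4784], [0.0, 0.0, 0.0, 1.0]]} 0.9955909863945578
wrist {'intrinsics': [[325.1923, 0.0, 277.2151], [0.0, 325.1923, 210.8061], [0.0, 0.0, 1.0]], 'mount': [[0.0005, 0.9496, 0.3136, 0.0803], [1.0, -0.0005, -0.0001, -0.0008], [0.0001, 0.3136, -0.9496, -0.1417], [0.0, 0.0, 0.0, 1.0]]} 0.9959906462585034
```

View pics/top0.png

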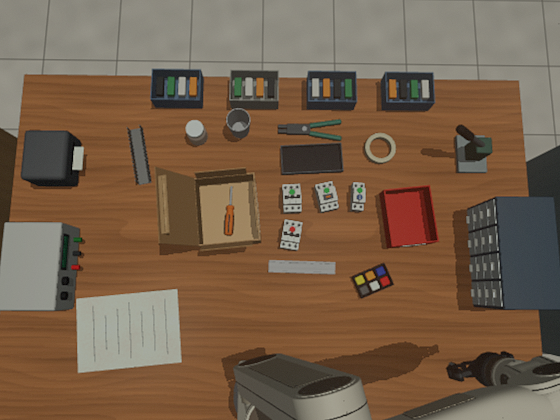

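View pics/side0.png

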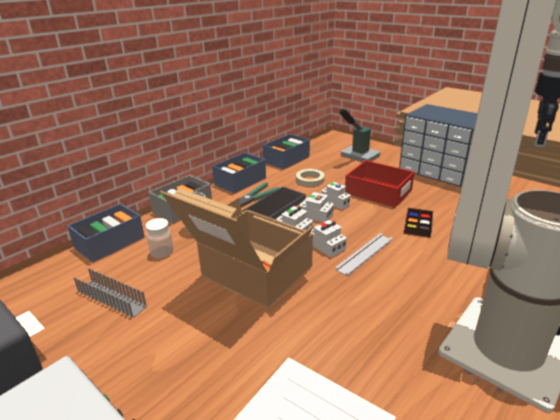

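View pics/wrist0.png

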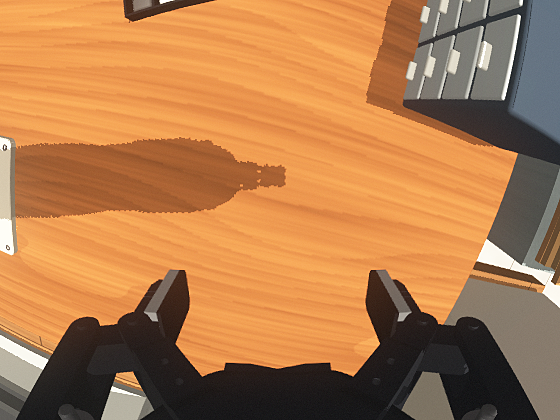

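```bash
cat > h.py <<'E'
import numpy as np,cv2
from workcell import monitor,cams,order
from scipy.spatial.transform import Rotation as R
def fixed(n,p,d):
    """world xyz map from depth"""
    i=cams.camera_info(n);K=np.array(i["intrinsics"]);T=np.array(i["T"])
    v,u=np.mgrid[:420,:560].astype(float)
    X=np.stack([(u-K[0,2])/K[0,0]*d,-(v-K[1,2])/K[1,1]*d,-d],-1)
    return X@T[:3,:3].T+T[:3,3]
def wristmap(d,o):
    i=cams.camera_info("wrist");K=np.array(i["intrinsics"]);M=np.array(i["mount"])
    v,u=np.mgrid[:420,:560].astype(float)
    a=(u-K[0,2])/K[0,0];b=(v-K[1,2])/K[1,1];r=np.hypot(a,b)+1e-12
    t=np.tan(np.minimum(r,1.5))/r
    X=np.stack([a*t*d,-b*t*d,-d],-1)
    X=X@M[:3,:3].T+M[:3,3]
    return X@R.from_quat(o["tool_rot"]).as_matrix().T+o["eef_pos"]
def look(n,tag=None):
    o=monitor.get_obs();p,d=cams.camera(n)
    W=wristmap(d,o) if n=="wrist" else fixed(n,p,d)
    if tag: cv2.imwrite(f"pics/{tag}.png",p); np.save(f"pics/{tag}W.npy",W)
    return p,d,W
def crop(p,u0,u1,v0,v1,tag,s=None):
    s=s or min(800/(u1-u0),600/(v1-v0))
    cv2.imwrite(f"pics/{tag}.png",cv2.resize(p[v0:v1,u0:u1],None,fx=s,fy=s,interpolation=cv2.INTER_CUBIC))
E
python3 - <<'E'
from h import *
p=cv2.imread("pics/top0.png");d=np.load("pics/top0.npy");W=fixed("top",p,d);np.save("pics/topW.npy",W)
crop(p,150,450,120,300,"top0c")
for u,v in [(300,330),(292,197),(327,196),(358,196),(291,234),(312,159),(410,217),(229,212),(302,267),(258,205),(205,212),(230,175)]:
    print(u,v,np.round(W[v,u],3))
# devices: points 0.05<z<0.075
z=W[...,2]
g=((z>.050)&(z<.075)).astype(np.uint8)
g[:,:268]=0
n,l,s,c=cv2.connectedComponentsWithStats(g)
for k in range(1,n):
    if s[k,4]>30 and s[k,4]<1500:
        print(s[k],c[k],W[l==k].mean(0).round(3))
E
```

```text
300 330 [ 0.183 -0.083  0.004]
292 197 [ 0.569 -0.056  0.066]
327 196 [ 0.572 -0.16   0.068]
358 196 [ 0.574 -0.253  0.061]
291 234 [ 0.459 -0.053  0.071]
312 159 [ 0.701 -0.121  0.007]
410 217 [ 0.521 -0.422  0.002]
229 212 [0.528 0.131 0.034]
302 267 [ 0.367 -0.089  0.004]
258 205 [ 0.556  0.046 -0.001]
205 212 [ 0.533  0.208 -0.002]
230 175 [0.627 0.125 0.094]
[268  70  10   5  36] [272.72222222  71.44444444] [0.965 0.004 0.063]
[307  70  50  35 458] [331.26200873  86.75764192] [ 0.917 -0.177  0.064]
[383  71  52  35 499] [409.04809619  87.71943888] [ 0.917 -0.419  0.064]
[268  78   6  19 111] [270.5045045   86.94594595] [0.915 0.01  0.061]
[311  78   8  20 154] [314.5         87.37662338] [ 0.915 -0.126  0.06 ]
[322  78   8  20 151] [325.51655629  87.21854305] [ 0.916 -0.16   0.06 ]
[333  78   8  20 147] [336.42176871  87.61904762] [ 0.915 -0.194  0.06 ]
[344  79   8  20 142] [347.24647887  88.1971831 ] [ 0.914 -0.227  0.06 ]
[388  79   8  20 148] [391.56081081  88.22297297] [ 0.916 -0.365  0.06 ]
[399  79   8  20 147] [402.42176871  88.46258503] [ 0.915 -0.399  0.06 ]
[409  79   9  20 152] [413.21052632  88.72368421] [ 0.915 -0.433  0.06 ]
[420  80   9  19 147] [424.04761905  88.97959184] [ 0.914 -0.466  0.06 ]
[268  96  10   8  36] [273.08333333 100.75      ] [0.869 0.002 0.063]
[466 141  20  18  81] [471.39506173 151.82716049] [ 0.713 -0.601  0.062]
[317 185  21  19 284] [326.70070423 194.23943662] [ 0.579 -0.16   0.061]
[382 185  57  62 500] [410.582 214.666] [ 0.52  -0.407  0.062]
[352 187  13  16 189] [358.41798942 194.35449735] [ 0.579 -0.254  0.061]
[282 188  19  17 283] [291.32862191 195.91166078] [ 0.573 -0.054  0.062]
[471 204  13 104 344] [476.5        256.37790698] [ 0.398 -0.594  0.066]
[281 225  20  18 287] [290.65853659 233.17770035] [ 0.462 -0.053  0.062]
```

View pics/top0c.png

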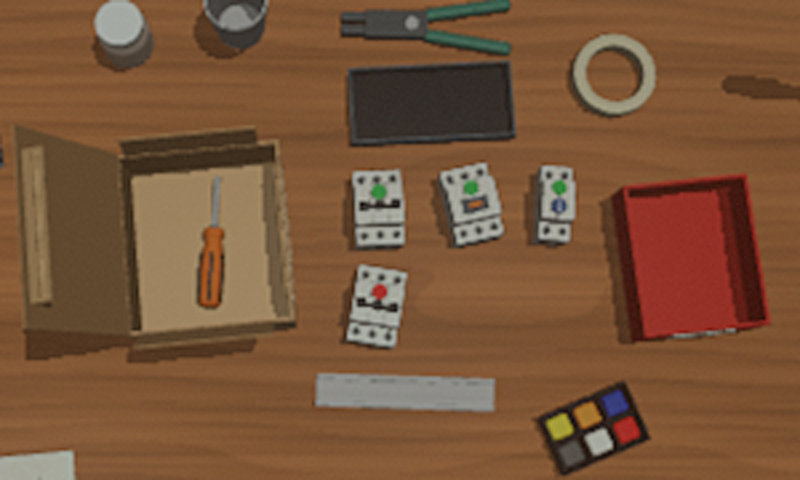

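```bash
cat >> h.py <<'E'
def rect(P):
    r=cv2.minAreaRect((P[:,:2]*1000).astype(np.float32));(cx,cy),(w,h),a=r
    if w<h: w,h=h,w;a+=90
    a=(a+90)%180-90
    return np.round([cx,cy,w,h,a],1)
E
python3 - <<'E'
from h import *
p=cv2.imread("pics/top0.png");W=np.load("pics/topW.npy");z=W[...,2]
print("dev: cx cy len wid yaw(deg)")
for nm,(u,v) in dict(breaker=(291,197),contactor=(327,196),timer=(358,196),failed=(291,234)).items():
    m=np.zeros(z.shape,bool);m[v-22:v+22,u-17:u+17]=1
    base=m&(z>.028)&(z<.045);nose=m&(z>.052)&(z<.075)
    print(nm,rect(W[m&(z>.028)]),rect(W[nose]),np.round(W[nose].mean(0),3), "base z",np.median(z[base]).round(4),np.median(z[nose]).round(4))
hsv=cv2.cvtColor(p,cv2.COLOR_BGR2HSV)
m=np.zeros(z.shape,bool);m[180:245,215:245]=1
o=m&(hsv[...,0]<12)&(hsv[...,1]>180)&(hsv[...,2]>120)
print("driver handle",rect(W[o]),np.median(W[o],0),o.sum())
# carton floor
m=np.zeros(z.shape,bool);m[160:255,190:270]=1
f=m&(abs(z-0.0)<.012);
print("floor z",np.median(z[200:230,205:222]))
rim=m&(z>.085)&(z<.100); print("rim",rect(W[rim]))
b=np.zeros(z.shape,bool);b[180:255,375:445]=1;print("bin",rect(W[b&(z>.055)&(z<.075)]))
b=np.zeros(z.shape,bool);b[140:178,275:350]=1;print("tray",rect(W[b&(z>.015)&(z<.03)]))
vis=(np.clip((z+.01)/.3,0,1)*255).astype(np.uint8);crop(vis,150,350,120,270,"zmap")
E
```

```text
dev: cx cy len wid yaw(deg)
breaker [460.1 -44.1 320.3  61.1  -5.1] [573.7 -54.9  53.9  45.3 -85. ] [ 0.573 -0.055  0.062] base z 0.0387 0.0618
contactor [ 454.5 -108.6  361.9   88.9  -22. ] [ 580.  -160.2   55.5   46.4  -77. ] [ 0.579 -0.16   0.061] base z 0.0382 0.0609
timer [ 448.4 -154.5  418.3   72.9  -37. ] [ 580.4 -253.8   45.9   35.2   -2.4] [ 0.58  -0.254  0.061] base z 0.039 0.0615
failed [402.  -42.3 208.9  53.9  -9.8] [462.5 -52.7  54.2  45.1  81.3] [ 0.462 -0.053  0.062] base z 0.0388 0.0613
driver handle [504.5 132.5  79.6  18.9  -1.5] [0.47999529 0.13854033 0.03014798] 17
floor z 0.004933313639040815
rim [529.9 135.9 200.8 178.7   5.9]
bin [ 519.1 -405.4  170.3  143.5    6.3]
tray [ 702.8 -117.2  191.    93.3  -86.5]
```

View pics/zmap.png

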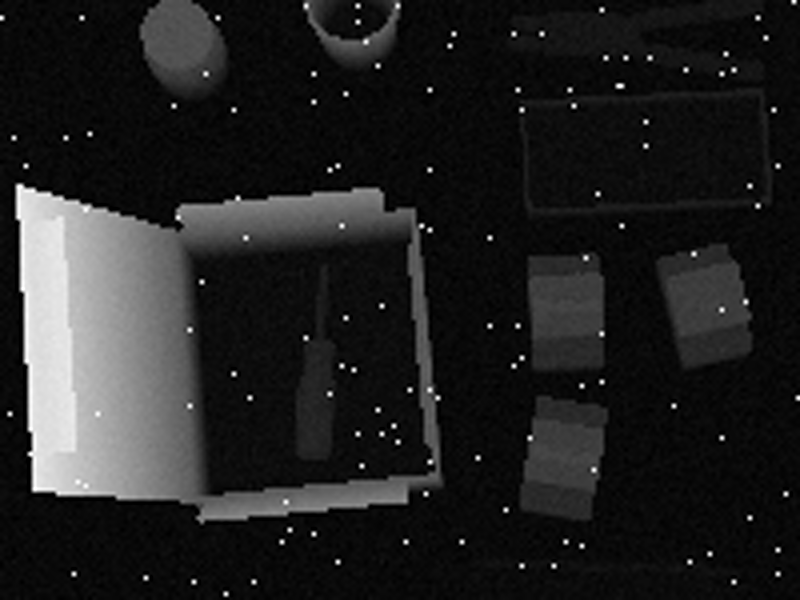

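Run:
```python
from h import *
W=np.load("pics/topW.npy");z=W[...,2]
m=np.zeros(z.shape,np.uint8);m[182:240,216:242]=1
m&=((z>.018)&(z<.045)).astype(np.uint8)
n,l,s,c=cv2.connectedComponentsWithStats(m);k=1+s[1:,4].argmax();print(s[k],rect(W[l==k]),W[l==k].mean(0),W[l==k][:,:2].min(0))
# flap/lid
m=np.zeros(z.shape,bool);m[150:260,150:270]=1
for zz in (.1,.12,.14,.16,.2,.24,.26): print(zz,[ (np.round(np.percentile(W[mm][:,0],[1,99]),3),np.round(np.percentile(W[mm][:,1],[1,99]),3)) for mm in [m&(abs(z-zz)<.01)]])
```

```text
[224 186  10  49 287] [535.7 132.5 147.4  27.3  -1.5] [0.51332084 0.13243219 0.02900077] [0.46195206 0.11927269]
0.1 [(array([0.422, 0.634]), array([0.039, 0.234]))]
0.12 [(array([0.415, 0.636]), array([0.066, 0.244]))]
0.14 [(array([0.408, 0.639]), array([0.066, 0.253]))]
0.16 [(array([0.421, 0.613]), array([0.235, 0.264]))]
0.2 [(array([0.419, 0.612]), array([0.254, 0.283]))]
0.24 [(array([0.417, 0.611]), array([0.273, 0.301]))]
0.26 [(array([0.421, 0.605]), array([0.263, 0.305]))]
```

```bash
cat >> h.py <<'E'
def go(x,y,z,yawdeg=None):
    o=monitor.get_obs();M=R.from_quat(o["tool_rot"]).as_matrix()
    yaw=np.arctan2(M[1,0],M[0,0]);d=np.array([x,y,z])-o["eef_pos"]
    print("t",o["clock"].round(2) if hasattr(o["clock"],'round') else o["clock"],"pos",o["eef_pos"].round(4),"yaw",np.degrees(yaw).round(1),"tilt",M[2].round(3),"F",o["ft_force"].round(1),"w",round(o["grip_width"],4))
    if yawdeg is not None:
        t=np.radians(yawdeg); print(" turn total (units of .1rad):",round(-(t-yaw)/.1,2)); 
        c,s=np.cos(t),np.sin(t); print(" after turn: tool dx %.4f dy %.4f dz %.4f"%(c*d[0]+s*d[1],s*d[0]-c*d[1],-d[2]))
    else: print(" tool d",(M.T@d).round(4))
E
python3 -c "
from h import *
go(.507,.133,.2,-1.5)"
```

```text
t 0.15 pos [ 0.1278 -0.4829  0.2306] yaw 14.8 tilt [-0.    -0.002 -1.   ] F [ 0.5 -0.2  0.3] w 0.0855
 turn total (units of .1rad): 2.85
 after turn: tool dx 0.3629 dy -0.6256 dz 0.0306
```

send_rows(moves=[[0, 0, 0, 0.95], [0, 0, 0, 0.95], [0, 0, 0, 0.95], [0.024, -0.0417, 0.002, 0], [0.024, -0.0417, 0.002, 0], [0.024, -0.0417, 0.002, 0], [0.024, -0.0417, 0.002, 0], [0.024, -0.0417, 0.002, 0], [0.024, -0.0417, 0.002, 0], [0.024, -0.0417, 0.002, 0], [0.024, -0.0417, 0.002, 0], [0.024, -0.0417, 0.002, 0], [0.024, -0.0417, 0.002, 0], [0.024, -0.0417, 0.002, 0], [0.024, -0.0417, 0.002, 0], [0.024, -0.0417, 0.002, 0], [0.024, -0.0417, 0.002, 0], [0.024, -0.0417, 0.002, 0], [0, 0, 0, 0], [0, 0, 0, 0]], claw=0.3)

```text
clock: 2.15
eef_pos: [0.5012, 0.0578, 0.204]
tool_rot: [0.999, 0.039, -0.003, -0.031]
ft_force: [-0.2, -0.0, -0.4]
grip_width: 0.0558
```

```bash
python3 -c "
from h import *
go(.507,.133,.006,-1.5)
look('wrist','w1')
"
```

```text
t 2.15 pos [0.5012 0.0578 0.204 ] yaw 4.5 tilt [-0.003 -0.062 -0.998] F [-0.2 -0.  -0.4] w 0.0558
 turn total (units of .1rad): 1.05
 after turn: tool dx 0.0039 dy -0.0753 dz 0.1980
```

View pics/w1.png

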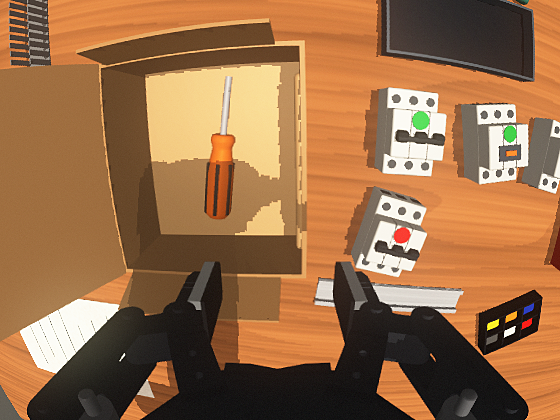

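send_rows(moves=[[0, 0, 0, 0], [0, 0, 0, 0], [0, 0, 0, 0]])

```text
clock: 2.5
eef_pos: [0.5012, 0.0572, 0.2051]
tool_rot: [0.999, 0.038, -0.001, -0.031]
ft_force: [-0.2, 0.4, -0.8]
grip_width: 0.0553
```

```bash
python3 -c "
from h import *
go(.507,.133,.006,-1.5)
print(monitor.get_obs()['joint_pos'])
"
```

```text
t 2.5 pos [0.5012 0.0572 0.2051] yaw 4.4 tilt [-0.    -0.063 -0.998] F [-0.2  0.4 -0.8] w 0.0553
 turn total (units of .1rad): 1.03
 after turn: tool dx 0.0038 dy -0.0760 dz 0.1991
[ 0.07581712  0.26223526 -0.03692572  1.2721097   0.06273199  3.14060834]
```

send_rows(moves=[[0, 0, 0, -1], [0, 0, 0, -1], [0, 0, 0, -1], [0, 0, 0, -1], [0, 0, 0, -1], [0, 0, 0, -1], [0, 0, 0, -1], [0, 0, 0, -1], [0, 0, 0, -1], [0, 0, 0, -1], [0, 0, 0, -1], [0, 0, 0, -1], [0, 0, 0, -1], [0, 0, 0, -1], [0, 0, 0, -1]])

```text
clock: 4.0
eef_pos: [0.5014, 0.0573, 0.2051]
tool_rot: [0.703, 0.71, 0.02, -0.024]
ft_force: [0.1, -0.1, -0.3]
grip_width: 0.0556
```

```bash
python3 -c "
from h import *
go(.525,.133,.15,178.5)
"
```

```text
t 4.0 pos [0.5014 0.0573 0.2051] yaw 90.6 tilt [ 0.063 -0.005 -0.998] F [ 0.1 -0.1 -0.3] w 0.0556
 turn total (units of .1rad): -15.34
 after turn: tool dx -0.0217 dy 0.0763 dz 0.0551
```

send_rows(moves=[[0, 0, 0, -1], [0, 0, 0, -1], [0, 0, 0, -1], [0, 0, 0, -1], [0, 0, 0, -1], [0, 0, 0, -1], [0, 0, 0, -1], [0, 0, 0, -1], [0, 0, 0, -1], [0, 0, 0, -1], [0, 0, 0, -1], [0, 0, 0, -1], [0, 0, 0, -1], [0, 0, 0, -1], [0, 0, 0, -1], [0, 0, 0, -1], [0, 0, 0, -1], [0, 0, 0, -1], [0, 0, 0, -1], [0, 0, 0, -1]])

```text
clock: 6.0
eef_pos: [0.5013, 0.0573, 0.205]
tool_rot: [-0.218, 0.975, 0.031, 0.004]
ft_force: [-0.1, 0.3, -0.6]
grip_width: 0.0553
```

send_rows(moves=[[0, 0, 0, -1], [0, 0, 0, -1], [0, 0, 0, -1], [0, 0, 0, -1], [0, 0, 0, -1], [0, 0, 0, -1], [0, 0, 0, -1], [0, 0, 0, -1], [0, 0, 0, -1], [0, 0, 0, -1], [0, 0, 0, -1], [0, 0, 0, -1], [0, 0, 0, -1], [0, 0, 0, -1], [0, 0, 0, -1], [0, 0, 0, -1], [0, 0, 0, -1], [0, 0, 0, -1], [0, 0, 0, -1], [0, 0, 0, -1]])

```text
clock: 8.0
eef_pos: [0.5013, 0.0573, 0.205]
tool_rot: [0.939, -0.344, -0.013, -0.028]
ft_force: [0.3, 0.2, -0.3]
grip_width: 0.0556
```

send_rows(moves=[[0, 0, 0, -1], [0, 0, 0, -1], [0, 0, 0, -1], [0, 0, 0, -1], [0, 0, 0, -1], [0, 0, 0, -1], [0, 0, 0, -1]])

```text
clock: 8.7
eef_pos: [0.5014, 0.0573, 0.205]
tool_rot: [1.0, -0.001, -0.003, -0.031]
ft_force: [-0.3, -0.3, -0.3]
grip_width: 0.0553
```

```bash
python3 -c "
from h import *
go(.507,.0,.2,5)
print(monitor.get_obs()['joint_pos'])
"
```

```text
t 8.7 pos [0.5014 0.0573 0.205 ] yaw -0.1 tilt [-0.005 -0.062 -0.998] F [-0.3 -0.3 -0.3] w 0.0553
 turn total (units of .1rad): -0.89
 after turn: tool dx 0.0006 dy 0.0576 dz 0.0050
[ 0.07612187  0.26266558 -0.03655159  1.27205188  0.06272275 -3.06353285]
```

send_rows(moves=[[0, 0, 0, -0.75], [0, 0.01, 0, 0], [0, 0.01, 0, 0], [0, 0.01, 0, 0], [0, 0.01, 0, 0], [0, 0, 0, 0]])

```text
clock: 9.3
eef_pos: [0.5029, 0.0358, 0.2024]
tool_rot: [1.0, 0.021, -0.001, -0.024]
ft_force: [-0.1, -0.6, -0.1]
grip_width: 0.0554
```

```bash
python3 -c "
from h import *
go(.507,.0,.2,5)
print(monitor.get_obs()['joint_pos'])
"
```

```text
t 9.3 pos [0.5029 0.0358 0.2024] yaw 2.4 tilt [-0.002 -0.047 -0.999] F [-0.1 -0.6 -0.1] w 0.0554
 turn total (units of .1rad): -0.46
 after turn: tool dx 0.0009 dy 0.0361 dz 0.0024
[ 0.04261683  0.2643167  -0.04076297  1.26724134  0.04741901 -3.14035864]
```

send_rows(moves=[[0, 0.015, 0, 0], [0, 0.015, 0, 0], [0, 0.015, 0, 0], [0, 0.015, 0, 0], [0, 0.015, 0, 0], [0, 0.015, 0, 0], [0, 0, 0, 0]])

```text
clock: 10.0
eef_pos: [0.5041, -0.0084, 0.1995]
tool_rot: [1.0, -0.012, -0.001, -0.005]
ft_force: [0.1, 0.3, 0.0]
grip_width: 0.0557
```

```bash
python3 -c "
from h import *
go(.507,.0,.2,5)
print(monitor.get_obs()['joint_pos'])
"
```

```text
t 10.0 pos [ 0.5041 -0.0084  0.1995] yaw -1.4 tilt [-0.002 -0.01  -1.   ] F [0.1 0.3 0. ] w 0.0557
 turn total (units of .1rad): -1.11
 after turn: tool dx 0.0036 dy -0.0081 dz -0.0005
[-0.0229033   0.2661856  -0.04498773  1.261138    0.01043243 -3.14062823]
```

send_rows(moves=[[0, 0.012, 0, 0], [0, 0.012, 0, 0], [0, 0, 0, 0]])

```text
clock: 10.3
eef_pos: [0.5039, -0.0198, 0.1994]
tool_rot: [1.0, -0.02, -0.001, -0.0]
ft_force: [0.5, -0.0, -0.6]
grip_width: 0.0554
```

```bash
python3 -c "
from h import *
go(.512,.133,.15,-1.5)
print(monitor.get_obs()['joint_pos'])
"
```

```text
t 10.3 pos [ 0.5039 -0.0198  0.1994] yaw -2.3 tilt [-0.002 -0.001 -1.   ] F [ 0.5 -0.  -0.6] w 0.0554
 turn total (units of .1rad): -0.14
 after turn: tool dx 0.0041 dy -0.1530 dz 0.0494
[-3.96566788e-02  2.66470089e-01 -4.49607636e-02  1.26086707e+00
  5.93889971e-04 -3.14060150e+00]
```

send_rows(moves=[[0.0003, -0.0255, 0, 0], [0.0003, -0.0255, 0, 0], [0.0003, -0.0255, 0, 0], [0.0003, -0.0255, 0, 0], [0.0003, -0.0255, 0, 0], [0.0003, -0.0255, 0, 0], [0, 0, 0.025, 0], [0, 0, 0.025, 0], [0, 0, 0, 0]])

```text
clock: 11.2
eef_pos: [0.509, 0.1333, 0.1462]
tool_rot: [1.0, -0.019, -0.004, 0.0]
ft_force: [-0.5, -1.0, -0.7]
grip_width: 0.0556
```

```bash
python3 -c "
from h import *
go(.512,.133,.006,-1.5)
p,d,W=look('wrist','w2')
z=W[...,2]
hsv=cv2.cvtColor(p,cv2.COLOR_BGR2HSV)
o=(hsv[...,0]<14)&(hsv[...,1]>200)&(hsv[...,2]>60)&(z>.02)&(z<.045)
n,l,s,c=cv2.connectedComponentsWithStats(o.astype(np.uint8));k=1+s[1:,4].argmax();print(s[k],rect(W[l==k]))
"
```

```text
t 11.2 pos [0.509  0.1333 0.1462] yaw -2.2 tilt [-0.009  0.001 -1.   ] F [-0.5 -1.  -0.7] w 0.0556
 turn total (units of .1rad): -0.13
 after turn: tool dx 0.0030 dy 0.0003 dz 0.1402
[ 266  155   29  101 1059] [504.  131.4  89.   23.8  -1.2]
```

View pics/w2.png

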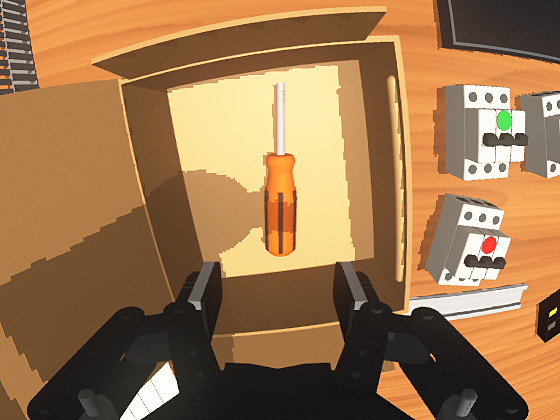

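send_rows(moves=[[0, 0.001, 0.02, 0], [0, 0, 0.03, 0], [0, 0, 0.03, 0], [0, 0, 0.03, 0], [0, 0, 0.015, 0], [0, 0, 0.01, 0], [0, 0, 0.005, 0], [0, 0, 0, 0]])

```text
clock: 12.05
eef_pos: [0.5121, 0.1327, 0.01]
tool_rot: [1.0, -0.02, -0.0, -0.001]
ft_force: [-0.1, -0.0, 0.7]
grip_width: 0.0557
```

send_rows(moves=[[0, 0, 0, 0], [0, 0, 0, 0], [0, 0, 0, 0], [0, 0, 0, 0], [0, 0, 0, 0], [0, 0, 0, 0]], claw=-1)

```text
clock: 12.65
eef_pos: [0.5127, 0.133, 0.0108]
tool_rot: [1.0, -0.02, 0.001, -0.001]
ft_force: [0.1, -0.1, 6.7]
grip_width: 0.0271
```

send_rows(moves=[[0, 0, -0.02, 0], [0, 0, -0.04, 0], [0, 0, -0.04, 0], [0, 0, -0.04, 0], [0, 0, -0.03, 0], [0, 0, 0, 0]])

```text
clock: 13.25
eef_pos: [0.5147, 0.1333, 0.1846]
tool_rot: [1.0, -0.02, 0.004, -0.002]
ft_force: [-0.2, 0.2, -0.2]
grip_width: 0.0268
```

```bash
python3 -c "
from h import *
go(.6,-.117,.15,3)
look('wrist','w3')
print(monitor.get_obs()['joint_pos'])
"
```

```text
t 13.25 pos [0.5147 0.1333 0.1846] yaw -2.3 tilt [ 0.008 -0.004 -1.   ] F [-0.2  0.2 -0.2] w 0.0268
 turn total (units of .1rad): -0.92
 after turn: tool dx 0.0721 dy 0.2544 dz 0.0346
[ 2.52673978e-01  3.22674785e-01 -1.41609176e-02  1.22984983e+00
  1.38100832e-03 -2.84909701e+00]
```

View pics/w3.png

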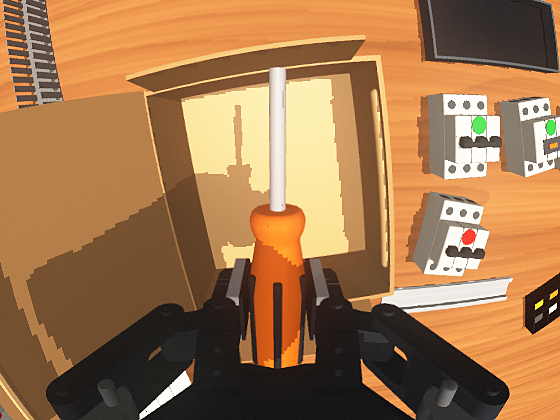

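send_rows(moves=[[0, 0, 0, 1], [0, 0, 0, 1], [0, 0, 0, 1], [0, 0, 0, 1], [0, 0, 0, 1], [0, 0, 0, 1], [0, 0, 0, 1], [0, 0, 0, 1], [0, 0, 0, 1], [0, 0, 0, 1], [0, 0, 0, 1], [0, 0, 0, 1], [0, 0, 0, 1], [0, 0, 0, 1], [0, 0, 0, 0.7], [0, 0, 0, 0]])

```text
clock: 14.9
eef_pos: [0.5104, 0.1322, 0.1773]
tool_rot: [0.728, -0.685, -0.002, 0.002]
ft_force: [0.4, 0.8, -1.7]
grip_width: 0.0269
```

```bash
python3 -c "
from h import *
go(.70,-.097,.1,-86.5)
"
```

```text
t 14.9 pos [0.5104 0.1322 0.1773] yaw -86.5 tilt [-0.     0.006 -1.   ] F [ 0.4  0.8 -1.7] w 0.0269
 turn total (units of .1rad): 0.0
 after turn: tool dx 0.2403 dy -0.1753 dz 0.0773
```

send_rows(moves=[[0.02, -0.0146, 0, 0], [0.02, -0.0146, 0, 0], [0.02, -0.0146, 0, 0], [0.02, -0.0146, 0, 0], [0.02, -0.0146, 0, 0], [0.02, -0.0146, 0, 0], [0.02, -0.0146, 0, 0], [0.02, -0.0146, 0, 0], [0.02, -0.0146, 0, 0], [0.02, -0.0146, 0, 0], [0.02, -0.0146, 0, 0], [0.02, -0.0146, 0, 0], [0, 0, 0.03, 0], [0, 0, 0.03, 0], [0, 0, 0.017, 0], [0, 0, 0, 0]])

```text
clock: 16.5
eef_pos: [0.6976, -0.0959, 0.0959]
tool_rot: [0.729, -0.685, -0.005, 0.003]
ft_force: [-1.5, 0.4, -1.7]
grip_width: 0.027
```

```bash
python3 -c "
from h import *
go(.70,-.097,.012,-86.5)
look('wrist','w4')
"
```

```text
t 16.5 pos [ 0.6976 -0.0959  0.0959] yaw -86.4 tilt [-0.003  0.012 -1.   ] F [-1.5  0.4 -1.7] w 0.027
 turn total (units of .1rad): 0.01
 after turn: tool dx 0.0013 dy -0.0024 dz 0.0839
```

View pics/w4.png

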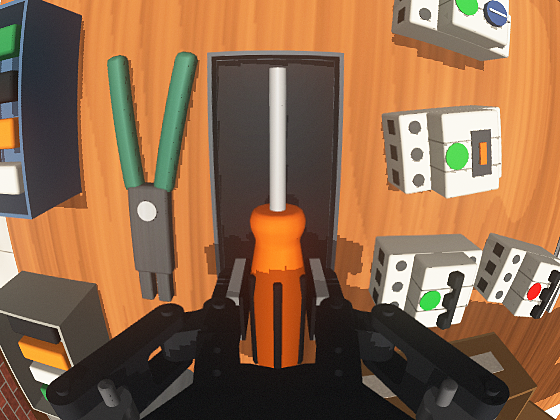

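send_rows(moves=[[0.001, -0.002, 0.02, 0], [0, 0, 0.02, 0], [0, 0, 0.02, 0], [0, 0, 0.015, 0], [0, 0, 0.007, 0], [0, 0, 0, 0], [0, 0, 0, 0]])

```text
clock: 17.25
eef_pos: [0.7038, -0.0971, 0.021]
tool_rot: [0.728, -0.685, -0.0, -0.0]
ft_force: [-0.5, -0.1, -0.6]
grip_width: 0.027
```

send_rows(moves=[[0, 0.003, 0.004, 0], [0, 0, 0.005, 0], [0, 0, 0, 0], [0, 0, 0, 0]])

```text
clock: 17.65
eef_pos: [0.6999, -0.0973, 0.0109]
tool_rot: [0.728, -0.685, -0.001, 0.0]
ft_force: [0.2, 0.6, -0.9]
grip_width: 0.0268
```

send_rows(moves=[[0, 0, 0, 0], [0, 0, 0, 0], [0, 0, 0, 0], [0, 0, -0.01, 0], [0, 0, -0.03, 0], [0, 0, -0.04, 0], [0, 0, -0.03, 0], [0, 0, -0.02, 0], [0, 0, 0, 0]], claw=-0.1)

```text
clock: 18.55
eef_pos: [0.7029, -0.0978, 0.1468]
tool_rot: [0.728, -0.685, 0.003, -0.003]
ft_force: [0.5, -0.1, 1.1]
grip_width: 0.0383
```

```bash
cat >> h.py <<'E'
def devs(W,dots=True):
    pass
E
python3 -c "
from h import *
go(.462,-.053,.15,-98.7)
p,d,W=look('top','t1');crop(p,150,450,120,300,'t1c')
z=W[...,2]
g=((z>.050)&(z<.075)).astype(np.uint8);g[:,:268]=0;g[:180]=0
n,l,s,c=cv2.connectedComponentsWithStats(g)
for k in range(1,n):
    if 100<s[k,4]<400: print(c[k].round(),rect(W[l==k]))
"
```

```text
t 18.55 pos [ 0.7029 -0.0978  0.1468] yaw -86.5 tilt [ 0.001 -0.008 -1.   ] F [ 0.5 -0.1  1.1] w 0.0383
 turn total (units of .1rad): 2.13
 after turn: tool dx -0.0078 dy 0.2449 dz -0.0032
[358. 194.] [ 580.3 -253.7   46.1   36.1   -1.9]
[476. 255.] [ 4.025e+02 -5.932e+02  2.985e+02  1.690e+01  3.000e-01]
```

View pics/t1c.png

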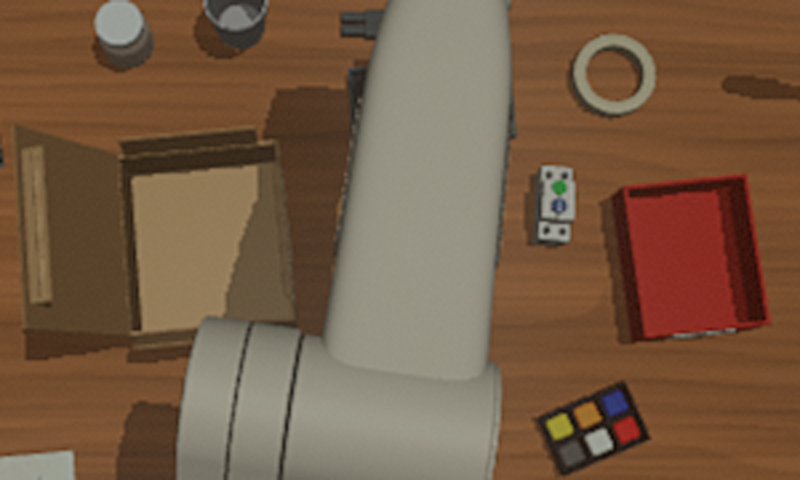

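```bash
python3 -c "
from h import *
go(.580,-.254,.13,-91.9)
"
```

```text
t 18.6 pos [ 0.7017 -0.0976  0.144 ] yaw -86.5 tilt [-0.    -0.004 -1.   ] F [-0.4 -0.   0.5] w 0.0381
 turn total (units of .1rad): 0.94
 after turn: tool dx 0.1603 dy 0.1164 dz 0.0140
```

send_rows(moves=[[0, 0, 0, 0.94], [0.02, 0.01455, 0, 0], [0.02, 0.01455, 0, 0], [0.02, 0.01455, 0, 0], [0.02, 0.01455, 0, 0], [0.02, 0.01455, 0, 0], [0.02, 0.01455, 0, 0], [0.02, 0.01455, 0, 0], [0.02, 0.01455, 0, 0], [0, 0, 0.014, 0], [0, 0, 0, 0]], claw=0.5)

```text
clock: 19.7
eef_pos: [0.5759, -0.2533, 0.1236]
tool_rot: [-0.695, 0.719, 0.004, -0.001]
ft_force: [-1.0, 0.4, -1.1]
grip_width: 0.0637
```

```bash
python3 -c "
from h import *
go(.580,-.254,.038,-91.9)
p,d,W=look('wrist','w5')
"
```

```text
t 19.7 pos [ 0.5759 -0.2533  0.1236] yaw -92.0 tilt [-0.003  0.008 -1.   ] F [-1.   0.4 -1.1] w 0.0637
 turn total (units of .1rad): -0.02
 after turn: tool dx 0.0006 dy -0.0042 dz 0.0856
```

View pics/w5.png

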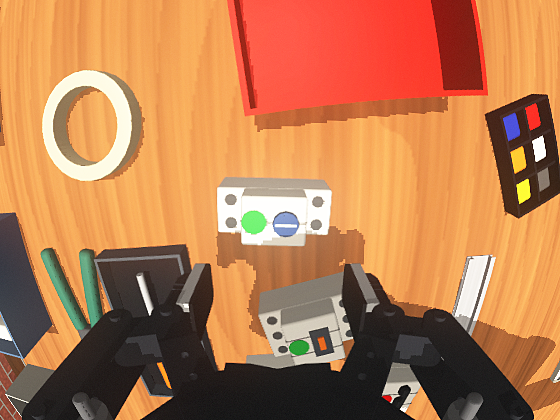

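```bash
cat >> h.py <<'E'
def nose(W,xy,r=.045,zr=(.054,.066)):
    z=W[...,2];g=(z>zr[0])&(z<zr[1])&(np.hypot(W[...,0]-xy[0],W[...,1]-xy[1])<r)
    n,l,s,c=cv2.connectedComponentsWithStats(g.astype(np.uint8))
    k=1+s[1:,4].argmax();print("nose px",c[k].round(),s[k,4],rect(W[l==k]))
E
python3 -c "
from h import *
W=np.load('pics/w5W.npy');nose(W,(.58,-.254))
"
```

```text
nose px [274. 219.] 3354 [ 577.4 -257.3   45.5   36.3   -3.5]
```

send_rows(moves=[[0.002, 0, 0.025, 0], [0, 0, 0.025, 0], [0, 0, 0.02, 0], [0, 0, 0, 0], [0, 0, 0, 0]])

```text
clock: 20.25
eef_pos: [0.5785, -0.2547, 0.0568]
tool_rot: [-0.696, 0.718, 0.001, -0.0]
ft_force: [-0.0, -0.6, 0.4]
grip_width: 0.0645
```

```bash
python3 -c "
from h import *
go(.579,-.256,.038,-91.9)
"
```

```text
t 20.25 pos [ 0.5785 -0.2547  0.0568] yaw -91.8 tilt [-0.001  0.003 -1.   ] F [-0.  -0.6  0.4] w 0.0645
 turn total (units of .1rad): 0.01
 after turn: tool dx 0.0013 dy -0.0005 dz 0.0188
```

send_rows(moves=[[0.001, 0, 0.009, 0], [0, 0, 0.009, 0], [0, 0, 0, 0], [0, 0, 0, 0]])

```text
clock: 20.65
eef_pos: [0.5782, -0.2563, 0.0389]
tool_rot: [-0.695, 0.719, 0.001, -0.0]
ft_force: [1.2, 0.0, 0.1]
grip_width: 0.0641
```

send_rows(moves=[[0, 0, 0, 0], [0, 0, 0, 0], [0, 0, 0, 0], [0, 0, 0, 0], [0, 0, 0, 0]], claw=-1)

```text
clock: 21.15
eef_pos: [0.579, -0.2567, 0.0399]
tool_rot: [-0.695, 0.719, 0.0, 0.0]
ft_force: [0.2, -0.2, 3.5]
grip_width: 0.044
```

send_rows(moves=[[0, 0, -0.02, 0], [0, 0, -0.03, 0], [0, 0, -0.04, 0], [0, 0, -0.04, 0], [0, 0, -0.04, 0], [0, 0, 0, 0], [0, 0, 0, 0]])

```text
clock: 21.85
eef_pos: [0.5788, -0.2566, 0.2093]
tool_rot: [-0.695, 0.719, 0.0, 0.0]
ft_force: [-0.6, -0.6, -2.6]
grip_width: 0.0438
```

```bash
cat >> h.py <<'E'
def C(x,y): # carton mm -> world
    a=np.radians(5.9);return .530+(x*np.cos(a)-y*np.sin(a))/1000,.136+(x*np.sin(a)+y*np.cos(a))/1000
E
python3 -c "
from h import *
print(C(46,-45),C(46,30),C(-46,30))
go(*C(46,-45),.15,-84.1)
p,d,W=look('wrist','w6')
"
```

```text
(np.float64(0.5803819937428162), np.float64(0.09596682992194053)) (np.float64(0.5726725534837727), np.float64(0.1705695412057286)) (np.float64(0.48115989430899264), np.float64(0.1611126278213019))
t 21.85 pos [ 0.5788 -0.2566  0.2093] yaw -91.9 tilt [-0.001  0.001 -1.   ] F [-0.6 -0.6 -2.6] w 0.0438
 turn total (units of .1rad): -1.36
 after turn: tool dx -0.3505 dy -0.0378 dz 0.0593
```

View pics/w6.png

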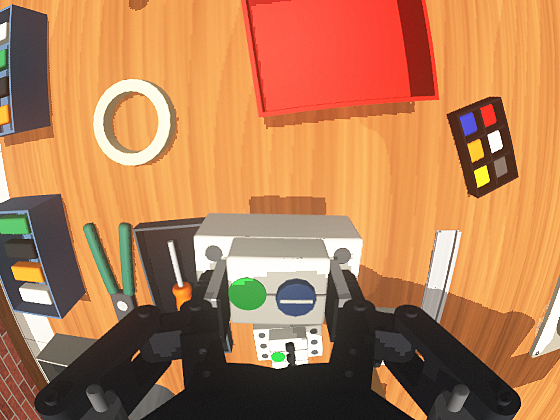

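send_rows(moves=[[0, 0, 0, -0.68], [0, 0, 0, -0.68], [-0.025, -0.0027, 0, 0], [-0.025, -0.0027, 0, 0], [-0.025, -0.0027, 0, 0], [-0.025, -0.0027, 0, 0], [-0.025, -0.0027, 0, 0], [-0.025, -0.0027, 0, 0], [-0.025, -0.0027, 0, 0], [-0.025, -0.0027, 0, 0], [-0.025, -0.0027, 0, 0], [-0.025, -0.0027, 0, 0], [-0.025, -0.0027, 0, 0], [-0.025, -0.0027, 0, 0], [-0.025, -0.0027, 0, 0], [-0.025, -0.0027, 0, 0], [0, 0, 0, 0], [0, 0, 0, 0]])

```text
clock: 23.7
eef_pos: [0.5789, 0.0957, 0.2068]
tool_rot: [0.743, -0.669, -0.002, 0.002]
ft_force: [0.0, 0.1, -1.6]
grip_width: 0.0436
```

```bash
python3 -c "
from h import *
go(*C(46,-45),.044,-84.1)
p,d,W=look('wrist','w7')
"
```

```text
t 23.7 pos [0.5789 0.0957 0.2068] yaw -84.0 tilt [-0.     0.006 -1.   ] F [ 0.   0.1 -1.6] w 0.0436
 turn total (units of .1rad): 0.01
 after turn: tool dx -0.0001 dy -0.0016 dz 0.1628
```

View pics/w7.png

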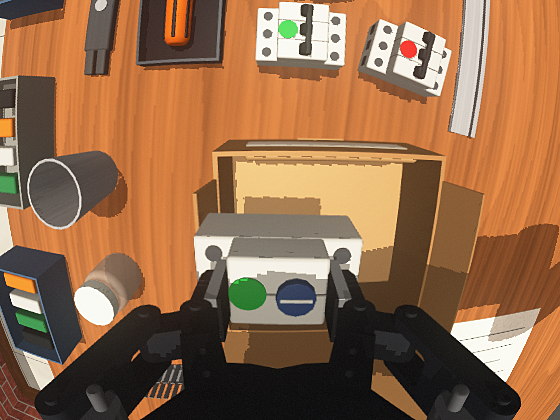

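send_rows(moves=[[0, -0.0005, 0.025, 0], [0, 0, 0.025, 0], [0, 0, 0.025, 0], [0, 0, 0.025, 0], [0, 0, 0.02, 0], [0, 0, 0, 0], [0, 0, 0, 0]])

```text
clock: 24.45
eef_pos: [0.5802, 0.0947, 0.089]
tool_rot: [0.742, -0.67, -0.001, 0.001]
ft_force: [0.4, -0.2, -1.4]
grip_width: 0.0438
```

```bash
python3 -c "
from h import *
go(*C(46,-45),.044,-84.1)
p,d,W=look('wrist','w8')
p,d,W=look('side','s8')
crop(p,130,330,150,320,'s8c')
"
```

```text
t 24.45 pos [0.5802 0.0947 0.089 ] yaw -84.2 tilt [-0.001  0.003 -1.   ] F [ 0.4 -0.2 -1.4] w 0.0438
 turn total (units of .1rad): -0.01
 after turn: tool dx -0.0013 dy -0.0004 dz 0.0450
```

View pics/w8.png

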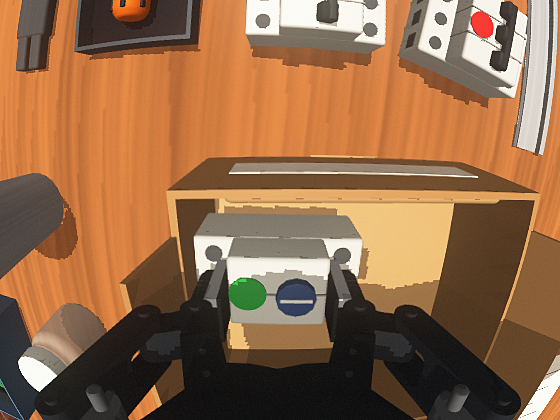

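View pics/s8c.png

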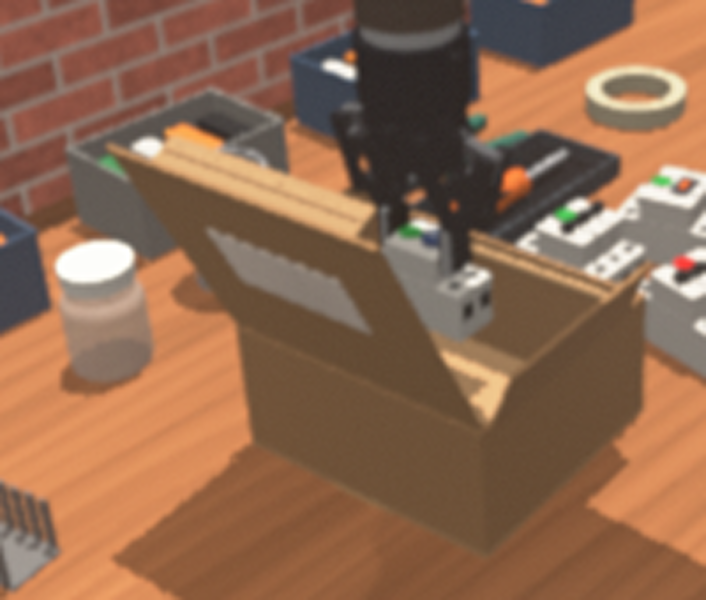

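send_rows(moves=[[0, 0, 0.015, 0], [0, 0, 0.015, 0], [0, 0, 0.009, 0], [0, 0, 0.005, 0], [0, 0, 0, 0], [0, 0, 0, 0]])

```text
clock: 25.15
eef_pos: [0.5812, 0.0957, 0.0494]
tool_rot: [0.742, -0.67, 0.0, -0.001]
ft_force: [-9.7, -1.2, 15.2]
grip_width: 0.0433
```

```bash
python3 -c "
from h import *
go(*C(46,-45),.044,-84.1)
p,d,W=look('wrist','w9')
p,d,W=look('side','s9')
crop(p,130,330,150,320,'s9c')
p,d,W=look('top','t9')
crop(p,180,300,150,250,'t9c')
"
```

```text
t 25.15 pos [0.5812 0.0957 0.0494] yaw -84.1 tilt [-0.001 -0.002 -1.   ] F [-9.7 -1.2 15.2] w 0.0433
 turn total (units of .1rad): -0.0
 after turn: tool dx -0.0003 dy 0.0008 dz 0.0054
```

View pics/w9.png

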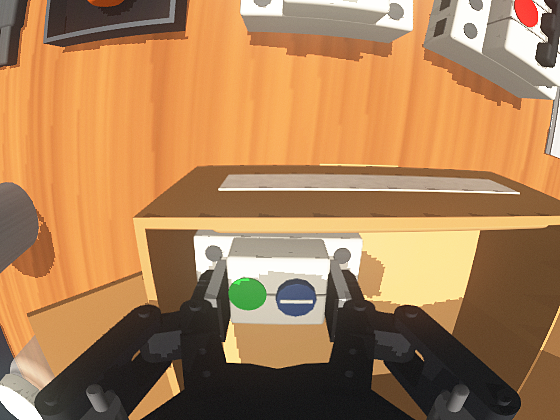

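View pics/s9c.png

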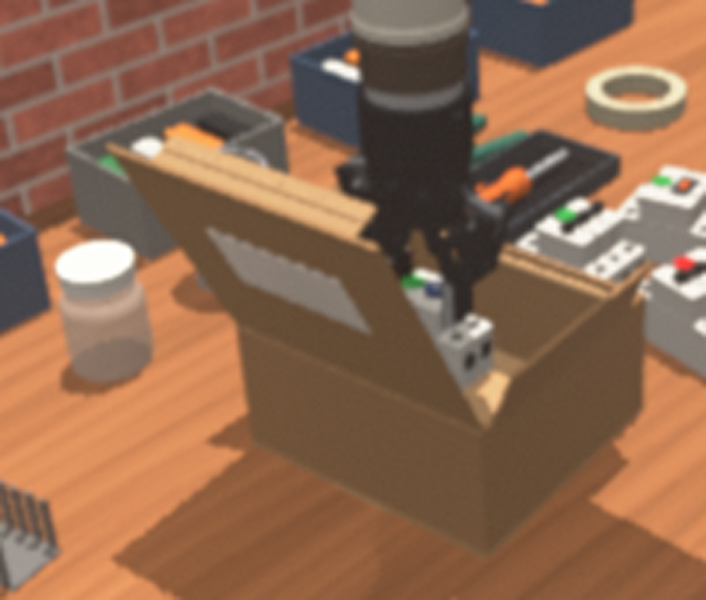

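View pics/t9c.png

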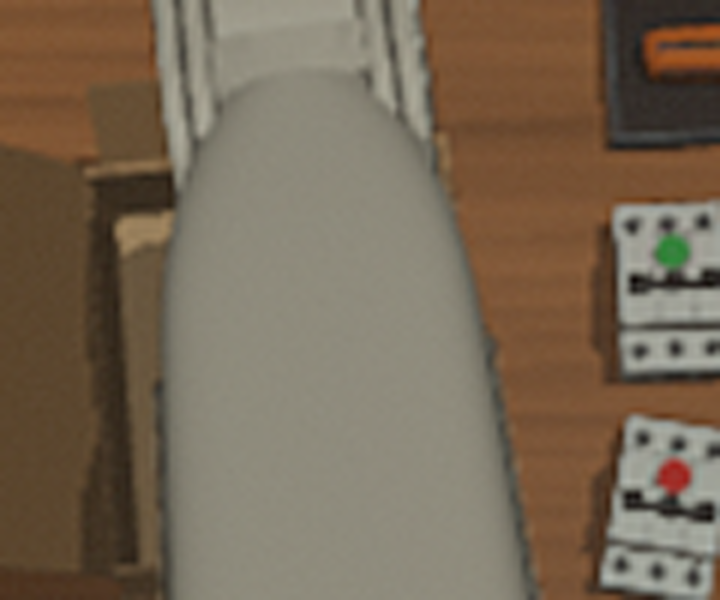

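send_rows(moves=[[0, 0, -0.005, 0], [0, 0.012, 0, 0], [0, 0.012, 0, 0], [0, 0.012, 0, 0], [0.006, 0.01, 0, 0], [0.005, 0, 0, 0], [0.005, 0, 0, 0], [0, 0, 0, 0], [0, 0, 0, 0]])

```text
clock: 26.2
eef_pos: [0.5372, 0.0749, 0.0505]
tool_rot: [0.742, -0.67, -0.001, -0.0]
ft_force: [0.6, 0.2, -1.8]
grip_width: 0.0439
```

```bash
python3 -c "
from h import *
go(*C(0,-62),.044,-84.1)
p,d,W=look('wrist','w10')
"
```

```text
t 26.2 pos [0.5372 0.0749 0.0505] yaw -84.1 tilt [-0.001  0.001 -1.   ] F [ 0.6  0.2 -1.8] w 0.0439
 turn total (units of .1rad): -0.01
 after turn: tool dx 0.0005 dy 0.0009 dz 0.0065
```

View pics/w10.png

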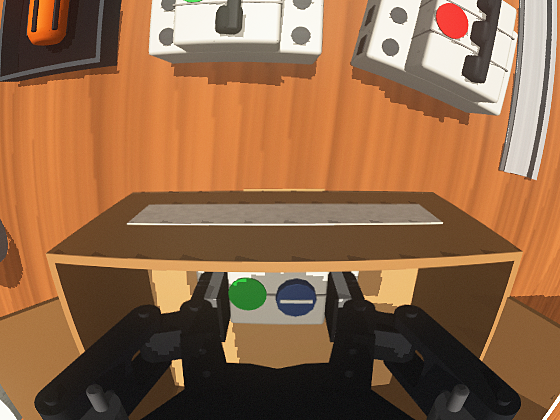

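send_rows(moves=[[0, 0, 0.006, 0], [0, 0, 0, 0], [0, 0, 0, 0]])

```text
clock: 26.55
eef_pos: [0.5361, 0.0752, 0.0439]
tool_rot: [0.743, -0.67, -0.001, 0.0]
ft_force: [0.5, -0.1, -1.7]
grip_width: 0.0437
```

send_rows(moves=[[0, 0, 0, 0], [0, 0, 0, 0], [0, 0, 0, 0], [0, 0, -0.02, 0], [0, 0, -0.04, 0], [0, 0, -0.04, 0], [0, 0, -0.04, 0], [0, 0, 0, 0], [0, 0, 0, 0]], claw=0.3)

```text
clock: 27.45
eef_pos: [0.5374, 0.0751, 0.1858]
tool_rot: [0.743, -0.67, 0.0, -0.001]
ft_force: [-0.2, 0.9, 0.3]
grip_width: 0.0553
```

```bash
python3 -c "
from h import *
go(.58,-.16,.15,-77)
p,d,W=look('wrist','w11')
p,d,W=look('top','t11')
z=W[...,2]
g=((z>.050)&(z<.075)).astype(np.uint8);g[:,:268]=0;g[:180]=0
n,l,s,c=cv2.connectedComponentsWithStats(g)
for k in range(1,n):
    if 100<s[k,4]<400: print(c[k].round(),rect(W[l==k]))
"
```

```text
t 27.45 pos [0.5374 0.0751 0.1858] yaw -84.1 tilt [-0.001 -0.002 -1.   ] F [-0.2  0.9  0.3] w 0.0553
 turn total (units of .1rad): -1.24
 after turn: tool dx 0.2386 dy 0.0114 dz 0.0358
[291. 196.] [574.2 -54.5  54.1  45.9 -86.8]
[322. 204.] [ 550.5 -145.7   54.4   45.2  -76. ]
[477. 256.] [ 4.026e+02 -5.925e+02  2.988e+02  1.640e+01  3.000e-01]
[291. 233.] [462.4 -52.7  53.7  45.6  80.2]
```

View pics/w11.png

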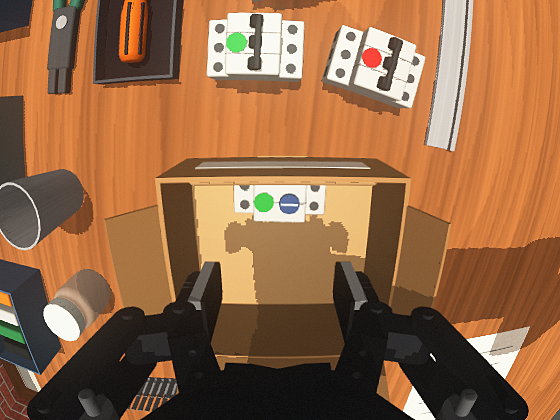

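```bash
python3 -c "
from h import *
go(.573,-.056,.1,-86)
"
```

```text
t 27.55 pos [0.5357 0.0748 0.1833] yaw -84.1 tilt [-0.001  0.004 -1.   ] F [-0.  -0.1 -0.5] w 0.0555
 turn total (units of .1rad): 0.33
 after turn: tool dx 0.1331 dy -0.0281 dz 0.0833
```

send_rows(moves=[[0, 0, 0, 0.33], [0.022, -0.0047, 0, 0], [0.022, -0.0047, 0, 0], [0.022, -0.0047, 0, 0], [0.022, -0.0047, 0, 0], [0.022, -0.0047, 0, 0], [0.022, -0.0047, 0, 0], [0, 0, 0.03, 0], [0, 0, 0.03, 0], [0, 0, 0.02, 0], [0, 0, 0, 0], [0, 0, 0, 0]], claw=0.5)

```text
clock: 28.75
eef_pos: [0.5728, -0.0546, 0.1029]
tool_rot: [0.731, -0.682, -0.002, 0.001]
ft_force: [-0.1, 0.9, 0.7]
grip_width: 0.0639
```

```bash
python3 -c "
from h import *
p,d,W=look('wrist','w12')
nose(W,(.573,-.056))
go(.573,-.056,.039,-86)
"
```

```text
nose px [279. 231.] 4975 [570.7 -56.7  54.6  45.5 -86.6]
t 28.8 pos [ 0.5739 -0.0546  0.1043] yaw -86.0 tilt [-0.001  0.002 -1.   ] F [ 0.3 -0.3 -0.4] w 0.0643
 turn total (units of .1rad): 0.0
 after turn: tool dx 0.0013 dy 0.0010 dz 0.0653
```

View pics/w12.png

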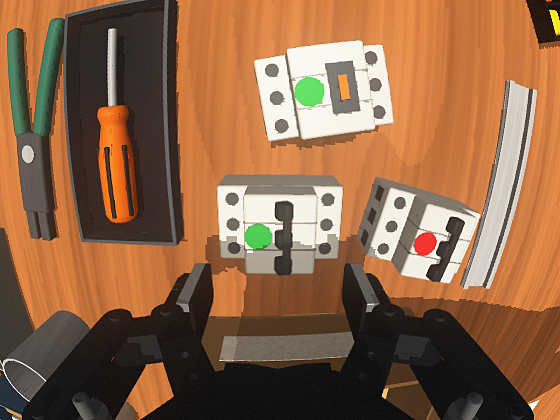

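send_rows(moves=[[0.001, 0.001, 0.025, 0], [0, 0, 0.02, 0], [0, 0, 0.015, 0], [0, 0, 0.005, 0], [0, 0, 0, 0], [0, 0, 0, 0]])

```text
clock: 29.4
eef_pos: [0.574, -0.0558, 0.0406]
tool_rot: [0.731, -0.682, 0.0, -0.001]
ft_force: [0.5, -0.0, 0.3]
grip_width: 0.0641
```

send_rows(moves=[[0, 0, 0, 0], [0, 0, 0, 0], [0, 0, 0, 0], [0, 0, 0, 0], [0, 0, 0, 0]], claw=-1)

```text
clock: 29.9
eef_pos: [0.5738, -0.0558, 0.0408]
tool_rot: [0.731, -0.682, 0.0, -0.001]
ft_force: [-0.5, 0.2, 5.8]
grip_width: 0.0435
```

send_rows(moves=[[0, 0, -0.02, 0], [0, 0, -0.03, 0], [0, 0, -0.04, 0], [0, 0, -0.04, 0], [0, 0, -0.04, 0], [0, 0, 0, 0], [0, 0, 0, 0]])

```text
clock: 30.6
eef_pos: [0.5733, -0.0559, 0.2096]
tool_rot: [0.731, -0.682, -0.0, -0.0]
ft_force: [-0.1, -0.1, -3.9]
grip_width: 0.0439
```

```bash
python3 -c "
from h import *
go(*C(0,47),.2,-84.1)
p,d,W=look('wrist','w13')
"
```

```text
t 30.6 pos [ 0.5733 -0.0559  0.2096] yaw -86.0 tilt [-0.001  0.    -1.   ] F [-0.1 -0.1 -3.9] w 0.0439
 turn total (units of .1rad): -0.33
 after turn: tool dx -0.2423 dy 0.0234 dz 0.0096
```

View pics/w13.png

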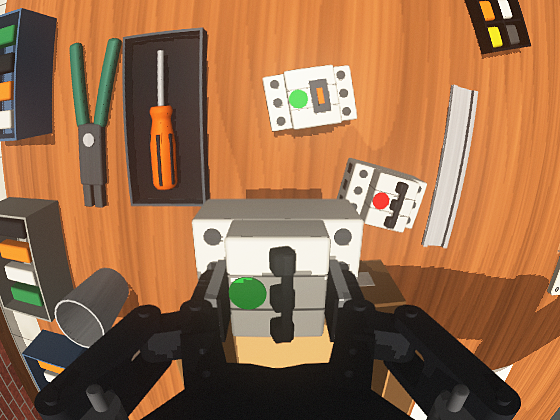

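send_rows(moves=[[0, 0, 0, -0.33], [-0.024, 0.0023, 0, 0], [-0.024, 0.0023, 0, 0], [-0.024, 0.0023, 0, 0], [-0.024, 0.0023, 0, 0], [-0.024, 0.0023, 0, 0], [-0.024, 0.0023, 0, 0], [-0.024, 0.0023, 0, 0], [-0.024, 0.0023, 0, 0], [-0.024, 0.0023, 0, 0], [-0.024, 0.0023, 0, 0], [0, 0, 0.04, 0], [0, 0, 0.04, 0], [0, 0, 0, 0], [0, 0, 0, 0]])

```text
clock: 32.15
eef_pos: [0.5235, 0.1799, 0.1275]
tool_rot: [0.743, -0.67, -0.002, 0.003]
ft_force: [0.9, -0.2, -2.6]
grip_width: 0.0436
```

```bash
python3 -c "
from h import *
go(*C(0,45),.046,-84.1)
p,d,W=look('wrist','w14')
"
```

```text
t 32.15 pos [0.5235 0.1799 0.1275] yaw -84.1 tilt [ 0.     0.007 -1.   ] F [ 0.9 -0.2 -2.6] w 0.0436
 turn total (units of .1rad): -0.0
 after turn: tool dx -0.0006 dy -0.0019 dz 0.0815
```

View pics/w14.png

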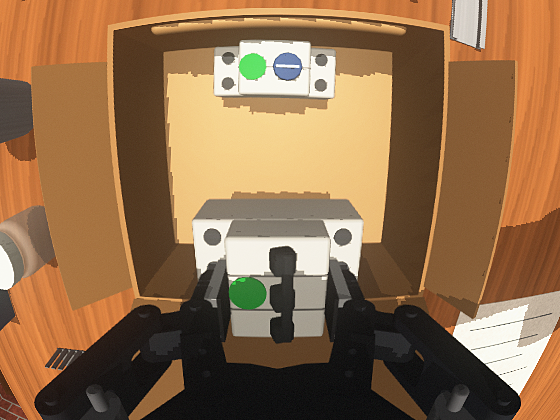

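send_rows(moves=[[0, 0, 0.02, 0], [0, 0, 0.02, 0], [0, 0, 0.02, 0], [0, 0, 0.012, 0], [0, 0, 0, 0], [0, 0, 0, 0]])

```text
clock: 32.8
eef_pos: [0.5264, 0.1809, 0.0589]
tool_rot: [0.742, -0.67, -0.0, -0.001]
ft_force: [0.3, 0.7, -2.7]
grip_width: 0.044
```

```bash
python3 -c "
from h import *
go(*C(0,45),.046,-84.1)
"
```

```text
t 32.8 pos [0.5264 0.1809 0.0589] yaw -84.1 tilt [-0.002 -0.001 -1.   ] F [ 0.3  0.7 -2.7] w 0.044
 turn total (units of .1rad): -0.0
 after turn: tool dx 0.0000 dy 0.0010 dz 0.0129
```

send_rows(moves=[[0, 0, 0.007, 0], [0, 0, 0.006, 0], [0, 0, 0, 0], [0, 0, 0, 0]])

```text
clock: 33.2
eef_pos: [0.5257, 0.1808, 0.0448]
tool_rot: [0.743, -0.67, -0.001, -0.0]
ft_force: [1.0, 0.5, -0.7]
grip_width: 0.0435
```

send_rows(moves=[[0, 0, 0, 0], [0, 0, 0, 0], [0, 0, 0, 0], [0, 0, -0.02, 0], [0, 0, -0.04, 0], [0, 0, -0.04, 0], [0, 0, -0.04, 0], [0, 0, 0, 0], [0, 0, 0, 0]], claw=0.3)

```text
clock: 34.1
eef_pos: [0.5263, 0.1808, 0.1859]
tool_rot: [0.743, -0.67, -0.0, -0.001]
ft_force: [-0.0, 0.9, -0.5]
grip_width: 0.0558
```

```bash
python3 -c "
from h import *
go(.550,-.147,.13,-76)
p,d,W=look('wrist','w15')
p,d,W=look('top','t15')
z=W[...,2]
g=((z>.050)&(z<.075)).astype(np.uint8);g[:,:268]=0;g[:180]=0
n,l,s,c=cv2.connectedComponentsWithStats(g)
for k in range(1,n):
    if 100<s[k,4]<400: print(c[k].round(),rect(W[l==k]))
"
```

```text
t 34.1 pos [0.5263 0.1808 0.1859] yaw -84.1 tilt [-0.002 -0.002 -1.   ] F [-0.   0.9 -0.5] w 0.0558
 turn total (units of .1rad): -1.41
 after turn: tool dx 0.3238 dy 0.0563 dz 0.0559
[322. 204.] [ 550.7 -146.    54.7   44.5  -75.7]
[477. 256.] [ 4.030e+02 -5.930e+02  2.995e+02  1.690e+01  1.000e-01]
[291. 233.] [462.7 -52.9  53.3  45.8  80.8]
```

View pics/w15.png

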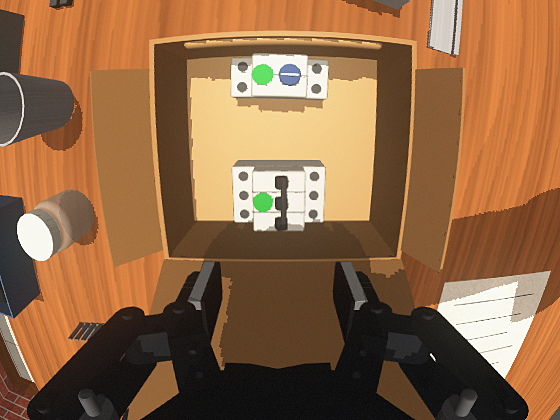

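send_rows(moves=[[0, 0, 0, -0.7], [0, 0, 0, -0.7], [0.027, 0.0047, 0, 0], [0.027, 0.0047, 0, 0], [0.027, 0.0047, 0, 0], [0.027, 0.0047, 0, 0], [0.027, 0.0047, 0, 0], [0.027, 0.0047, 0, 0], [0.027, 0.0047, 0, 0], [0.027, 0.0047, 0, 0], [0.027, 0.0047, 0, 0], [0.027, 0.0047, 0, 0], [0.027, 0.0047, 0, 0], [0.027, 0.0047, 0, 0], [0, 0, 0.04, 0], [0, 0, 0.04, 0], [0, 0, 0, 0], [0, 0, 0, 0]], claw=0.5)

```text
clock: 36.0
eef_pos: [0.5471, -0.147, 0.1027]
tool_rot: [0.788, -0.616, -0.003, 0.001]
ft_force: [0.3, 0.3, 1.3]
grip_width: 0.0638
```

```bash
python3 -c "
from h import *
p,d,W=look('wrist','w16')
nose(W,(.55,-.147))
go(.549,-.147,.039,-75.8)
"
```

```text
nose px [276. 233.] 5783 [ 547.8 -148.5   53.6   45.4  -76.6]
t 36.05 pos [ 0.5488 -0.1473  0.1045] yaw -76.1 tilt [-0.002  0.002 -1.   ] F [ 0.5 -0.3  0.3] w 0.0641
 turn total (units of .1rad): -0.05
 after turn: tool dx -0.0003 dy -0.0003 dz 0.0655
```

View pics/w16.png

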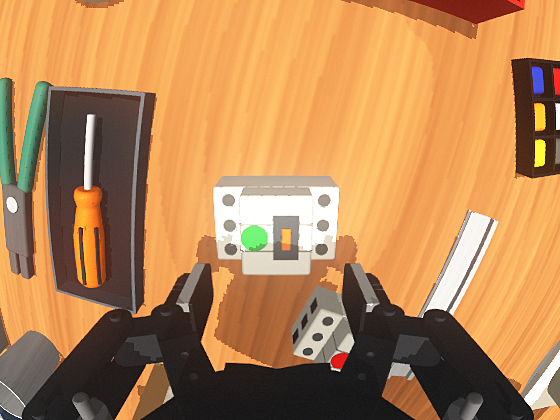

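send_rows(moves=[[0.001, 0, 0.025, 0], [0, 0, 0.02, 0], [0, 0, 0.015, 0], [0, 0, 0.005, 0], [0, 0, 0, 0], [0, 0, 0, 0]])

```text
clock: 36.65
eef_pos: [0.5502, -0.1486, 0.0409]
tool_rot: [0.788, -0.616, 0.001, -0.001]
ft_force: [0.5, -0.4, -0.2]
grip_width: 0.064
```

send_rows(moves=[[0, 0, 0, 0], [0, 0, 0, 0], [0, 0, 0, 0], [0, 0, 0, 0], [0, 0, 0, 0]], claw=-1)

```text
clock: 37.15
eef_pos: [0.5499, -0.1487, 0.0408]
tool_rot: [0.788, -0.616, 0.001, -0.0]
ft_force: [-0.8, 0.6, 6.6]
grip_width: 0.0438
```

send_rows(moves=[[0, 0, -0.02, 0], [0, 0, -0.03, 0], [0, 0, -0.04, 0], [0, 0, -0.04, 0], [0, 0, -0.04, 0], [0, 0, 0, 0], [0, 0, 0, 0]])

```text
clock: 37.85
eef_pos: [0.5492, -0.1486, 0.2096]
tool_rot: [0.788, -0.616, -0.0, -0.0]
ft_force: [-0.8, -1.3, -3.8]
grip_width: 0.0438
```

```bash
python3 -c "
from h import *
go(*C(0,-12),.2,-84.1)
p,d,W=look('wrist','w17')
W=np.load('pics/w15W.npy')
nose(W,(.536,.075),zr=(.058,.070));nose(W,(.526,.181),zr=(.058,.070));print(C(0,-12))
"
```

```text
t 37.85 pos [ 0.5492 -0.1486  0.2096] yaw -76.1 tilt [-0.001 -0.    -1.   ] F [-0.8 -1.3 -3.8] w 0.0438
 turn total (units of .1rad): 1.4
 after turn: tool dx -0.2730 dy -0.0102 dz 0.0096
nose px [279.  75.] 2416 [535.5  74.7  45.5  35.9   5.5]
nose px [278. 199.] 2734 [524.9 180.2  53.5  45.3 -84.1]
(np.float64(0.531233510441447), np.float64(0.12406356619459392))
```

View pics/w17.png

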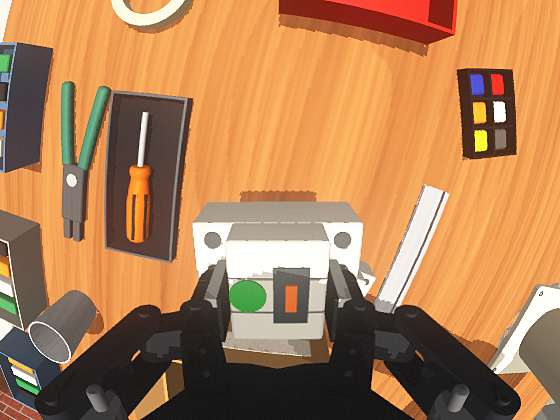

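```bash
python3 -c "
from h import *
o=monitor.get_obs()
for f,tcp in (('w17',o['eef_pos']),):
    W=np.load('pics/w17W.npy')
    z0=tcp[2]-.040
    nose(W,tcp[:2],zr=(z0+.056,z0+.064))
"
```

```text
nose px [277. 286.] 10599 [ 548.9 -147.6   71.    55.    13.9]
```

send_rows(moves=[[0, 0, 0, 0.7], [0, 0, 0, 0.7], [-0.0271, -0.001, 0, 0], [-0.0271, -0.001, 0, 0], [-0.0271, -0.001, 0, 0], [-0.0271, -0.001, 0, 0], [-0.0271, -0.001, 0, 0], [-0.0271, -0.001, 0, 0], [-0.0271, -0.001, 0, 0], [-0.0271, -0.001, 0, 0], [-0.0271, -0.001, 0, 0], [-0.0271, -0.001, 0, 0], [0, 0, 0.03, 0], [0, 0, 0.03, 0], [0, 0, 0, 0], [0, 0, 0, 0]])

```text
clock: 39.5
eef_pos: [0.5292, 0.1217, 0.1475]
tool_rot: [0.743, -0.67, -0.002, 0.002]
ft_force: [1.0, -0.2, -2.6]
grip_width: 0.0437
```

```bash
python3 -c "
from h import *
go(.5305,.122,.1,-84.1)
p,d,W=look('wrist','w18')
nose(W,(.536,.075),zr=(.058,.070))
"
```

```text
t 39.5 pos [0.5292 0.1217 0.1475] yaw -84.1 tilt [-0.     0.007 -1.   ] F [ 1.  -0.2 -2.6] w 0.0437
 turn total (units of .1rad): -0.0
 after turn: tool dx -0.0001 dy -0.0013 dz 0.0475
nose px [273. 152.] 3199 [535.5  74.6  45.3  36.1   4.6]
```

View pics/w18.png

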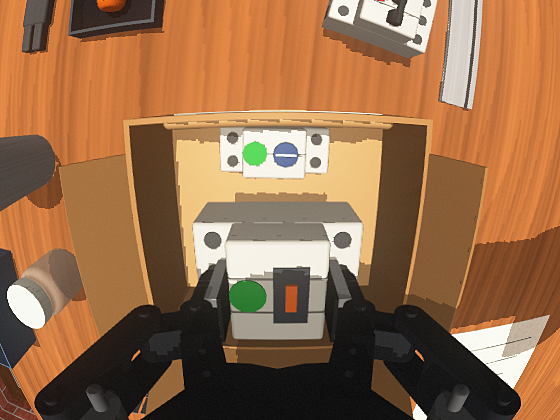

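Aligned over the gap. Lower in steps, watching the force.

send_rows(moves=[[0, 0, 0.02, 0], [0, 0, 0.02, 0], [0, 0, 0.015, 0], [0, 0, 0, 0], [0, 0, 0, 0], [0, 0, 0, 0]])

```text
clock: 40.15
eef_pos: [0.5324, 0.1224, 0.0963]
tool_rot: [0.742, -0.67, 0.0, -0.001]
ft_force: [1.4, 0.3, -1.5]
grip_width: 0.0437
```

```bash
python3 -c "
from h import *
go(.5305,.122,.046,-84.1)
"
```

```text
t 40.15 pos [0.5324 0.1224 0.0963] yaw -84.1 tilt [-0.002 -0.002 -1.   ] F [ 1.4  0.3 -1.5] w 0.0437
 turn total (units of .1rad): -0.0
 after turn: tool dx 0.0002 dy 0.0019 dz 0.0503
```

send_rows(moves=[[0, 0.001, 0.015, 0], [0, 0, 0.015, 0], [0, 0, 0.01, 0], [0, 0, 0.005, 0], [0, 0, 0.004, 0], [0, 0, 0, 0], [0, 0, 0, 0]])

```text
clock: 40.85
eef_pos: [0.5303, 0.1222, 0.0459]
tool_rot: [0.743, -0.67, -0.001, -0.0]
ft_force: [-0.0, 0.1, -3.6]
grip_width: 0.0438
```

send_rows(moves=[[0, 0, 0.001, 0], [0, 0, 0, 0], [0, 0, 0, 0], [0, 0, 0, 0], [0, 0, -0.02, 0], [0, 0, -0.04, 0], [0, 0, -0.04, 0], [0, 0, -0.04, 0], [0, 0, 0, 0], [0, 0, 0, 0]], claw=0.3)

```text
clock: 41.85
eef_pos: [0.5309, 0.1222, 0.1859]
tool_rot: [0.743, -0.67, 0.0, -0.001]
ft_force: [0.1, -1.0, -1.2]
grip_width: 0.0555
```

```bash
python3 -c "
from h import *
go(.462,-.0535,.13,-98.7)
p,d,W=look('wrist','w19')
p,d,W=look('top','t19')
z=W[...,2]
g=((z>.050)&(z<.075)).astype(np.uint8);g[:,:268]=0;g[:180]=0
n,l,s,c=cv2.connectedComponentsWithStats(g)
for k in range(1,n):
    if 100<s[k,4]<400: print(c[k].round(),rect(W[l==k]))
"
```

```text
t 41.85 pos [0.5309 0.1222 0.1859] yaw -84.1 tilt [-0.002 -0.002 -1.   ] F [ 0.1 -1.  -1.2] w 0.0555
 turn total (units of .1rad): 2.55
 after turn: tool dx 0.1841 dy 0.0415 dz 0.0559
[476. 257.] [ 4.025e+02 -5.922e+02  2.987e+02  1.710e+01  5.000e-01]
[291. 233.] [462.5 -52.6  54.   45.2  81.3]
```

View pics/w19.png

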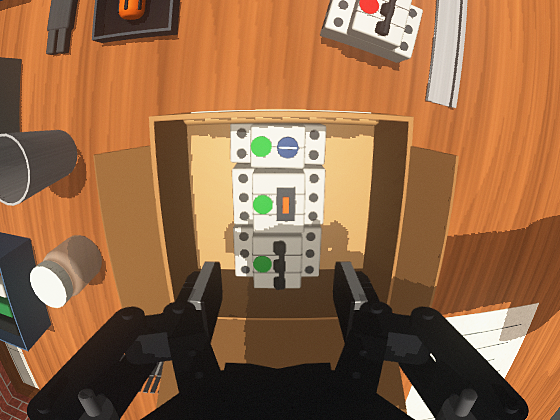

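send_rows(moves=[[0, 0, 0, 0.85], [0, 0, 0, 0.85], [0, 0, 0, 0.85], [0.023, 0.0052, 0, 0], [0.023, 0.0052, 0, 0], [0.023, 0.0052, 0, 0], [0.023, 0.0052, 0, 0], [0.023, 0.0052, 0, 0], [0.023, 0.0052, 0, 0], [0.023, 0.0052, 0, 0], [0.023, 0.0052, 0, 0], [0, 0, 0.04, 0], [0, 0, 0.04, 0], [0, 0, 0, 0], [0, 0, 0, 0]], claw=0.5)

```text
clock: 43.45
eef_pos: [0.4594, -0.0533, 0.1034]
tool_rot: [-0.651, 0.759, 0.003, -0.002]
ft_force: [0.9, -0.8, 0.2]
grip_width: 0.0642
```

```bash
python3 -c "
from h import *
p,d,W=look('wrist','w20')
nose(W,(.462,-.0535))
go(.461,-.0540,.039,-98.7)
"
```

```text
nose px [275. 231.] 4958 [459.3 -55.1  54.1  45.5  80.3]
t 43.5 pos [ 0.4611 -0.0534  0.1048] yaw -98.7 tilt [-0.001  0.002 -1.   ] F [-0.5 -0.1  0.4] w 0.064
 turn total (units of .1rad): -0.0
 after turn: tool dx 0.0006 dy 0.0000 dz 0.0658
```

View pics/w20.png

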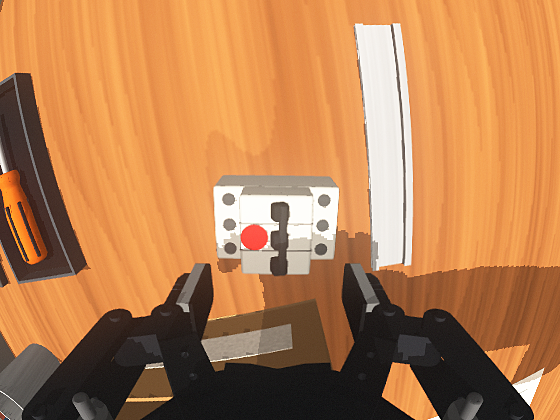

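send_rows(moves=[[0.001, 0, 0.025, 0], [0, 0, 0.02, 0], [0, 0, 0.015, 0], [0, 0, 0.005, 0], [0, 0, 0, 0], [0, 0, 0, 0]])

```text
clock: 44.1
eef_pos: [0.462, -0.0545, 0.0408]
tool_rot: [-0.651, 0.759, -0.0, 0.001]
ft_force: [-0.1, -0.5, -0.5]
grip_width: 0.064
```

send_rows(moves=[[0, 0, 0, 0], [0, 0, 0, 0], [0, 0, 0, 0], [0, 0, 0, 0], [0, 0, 0, 0]], claw=-1)

```text
clock: 44.6
eef_pos: [0.4618, -0.0545, 0.0408]
tool_rot: [-0.651, 0.759, -0.0, 0.001]
ft_force: [-0.7, -0.9, 5.5]
grip_width: 0.0438
```

send_rows(moves=[[0, 0, -0.02, 0], [0, 0, -0.03, 0], [0, 0, -0.03, 0], [0, 0, -0.03, 0], [0, 0, -0.02, 0], [0, 0, 0, 0], [0, 0, 0, 0]])

```text
clock: 45.3
eef_pos: [0.4606, -0.0545, 0.1689]
tool_rot: [-0.651, 0.759, 0.001, -0.0]
ft_force: [-0.9, -0.1, -3.1]
grip_width: 0.0438
```

```bash
python3 -c "
from h import *
go(.519,-.405,.17,-83.7)
p,d,W=look('wrist','w21')
"
```

```text
t 45.3 pos [ 0.4606 -0.0545  0.1689] yaw -98.7 tilt [-0.001  0.002 -1.   ] F [-0.9 -0.1 -3.1] w 0.0438
 turn total (units of .1rad): -2.62
 after turn: tool dx 0.3548 dy -0.0196 dz -0.0011
```

View pics/w21.png

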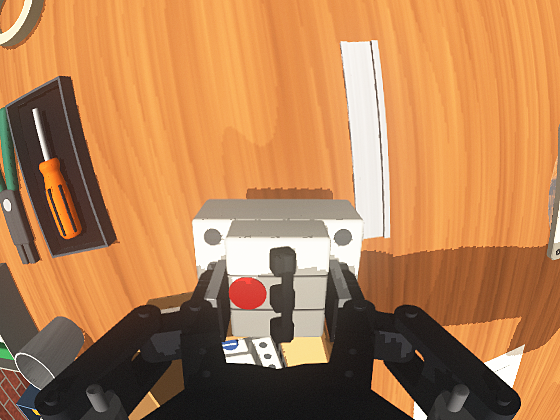

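send_rows(moves=[[0, 0, 0, -0.87], [0, 0, 0, -0.87], [0, 0, 0, -0.87], [0.0253, -0.0014, 0, 0], [0.0253, -0.0014, 0, 0], [0.0253, -0.0014, 0, 0], [0.0253, -0.0014, 0, 0], [0.0253, -0.0014, 0, 0], [0.0253, -0.0014, 0, 0], [0.0253, -0.0014, 0, 0], [0.0253, -0.0014, 0, 0], [0.0253, -0.0014, 0, 0], [0.0253, -0.0014, 0, 0], [0.0253, -0.0014, 0, 0], [0.0253, -0.0014, 0, 0], [0.0253, -0.0014, 0, 0], [0.0253, -0.0014, 0, 0], [0, 0, 0.03, 0], [0, 0, 0, 0], [0, 0, 0, 0]])

```text
clock: 47.35
eef_pos: [0.5171, -0.403, 0.136]
tool_rot: [0.745, -0.668, -0.004, 0.0]
ft_force: [0.3, -0.4, -1.9]
grip_width: 0.0434
```

```bash
python3 -c "
from h import *
go(.519,-.405,.048,-83.7)
p,d,W=look('wrist','w22')
"
```

```text
t 47.35 pos [ 0.5171 -0.403   0.136 ] yaw -83.8 tilt [-0.006  0.006 -1.   ] F [ 0.3 -0.4 -1.9] w 0.0434
 turn total (units of .1rad): -0.01
 after turn: tool dx 0.0022 dy -0.0016 dz 0.0880
```

View pics/w22.png

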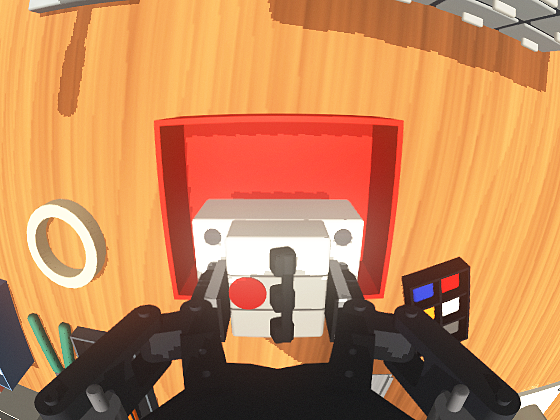

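send_rows(moves=[[0.002, 0, 0.02, 0], [0, 0, 0.02, 0], [0, 0, 0.02, 0], [0, 0, 0.015, 0], [0, 0, 0.01, 0], [0, 0, 0, 0], [0, 0, 0, 0]])

```text
clock: 48.1
eef_pos: [0.5195, -0.4065, 0.055]
tool_rot: [0.745, -0.667, -0.0, 0.0]
ft_force: [-0.4, -0.0, -2.1]
grip_width: 0.0436
```

send_rows(moves=[[0, 0, 0.005, 0], [0, 0, 0.004, 0], [0, 0, 0, 0], [0, 0, 0, 0]])

```text
clock: 48.5
eef_pos: [0.5188, -0.4064, 0.045]
tool_rot: [0.745, -0.668, -0.001, 0.0]
ft_force: [0.0, 0.6, -3.5]
grip_width: 0.0438
```

send_rows(moves=[[0, 0, 0, 0], [0, 0, 0, 0], [0, 0, 0, 0], [0, 0, -0.02, 0], [0, 0, -0.04, 0], [0, 0, -0.04, 0], [0, 0, -0.04, 0], [0, 0, 0, 0], [0, 0, 0, 0]], claw=0.3)

```text
clock: 49.4
eef_pos: [0.5199, -0.4071, 0.1869]
tool_rot: [0.745, -0.668, 0.001, 0.0]
ft_force: [-0.1, 1.2, 0.1]
grip_width: 0.0554
```

```bash
python3 -c "
from h import *
go(.52,-0.08,.25,-84)
p,d,W=look('wrist','w23')
p,d,W=look('top','t23');crop(p,150,450,120,300,'t23c')
z=W[...,2]
m=np.zeros(z.shape,bool);m[140:270,140:270]=1
a=np.radians(5.9);X=(W[...,0]-.53)*1000;Y=(W[...,1]-.136)*1000
cx=X*np.cos(a)+Y*np.sin(a);cy=-X*np.sin(a)+Y*np.cos(a)
for nm,q in (('far',m&(cx>99)&(cx<160)&(cy>-60)&(cy<70)&(z>.07)),('near',m&(cx<-99)&(cx>-160)&(cy>-60)&(cy<70)&(z>.07))):
    print(nm,q.sum(),np.percentile(cx[q],[2,98]).round(),np.percentile(z[q],[2,98]).round(3))
"
```

```text
t 49.4 pos [ 0.5199 -0.4071  0.1869] yaw -83.8 tilt [ 0.002 -0.001 -1.   ] F [-0.1  1.2  0.1] w 0.0554
 turn total (units of .1rad): 0.04
 after turn: tool dx -0.3253 dy -0.0343 dz -0.0631
far 623 [100. 130.] [0.093 0.131]
near 251 [-117.  -99.] [0.099 0.141]
```

View pics/w23.png

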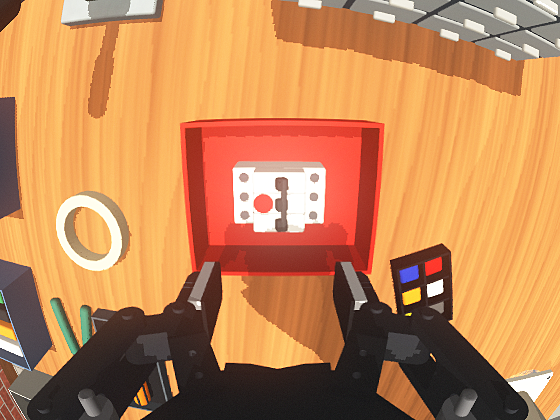

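View pics/t23c.png

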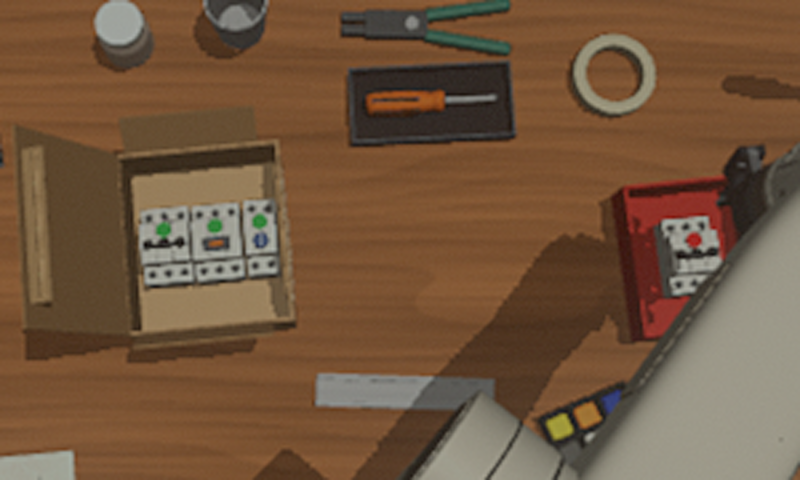

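```bash
python3 -c "
from h import *
go(*C(150,6),.2,-84.1)
"
```

```text
t 49.5 pos [ 0.5185 -0.406   0.1837] yaw -83.8 tilt [-0.003  0.003 -1.   ] F [-0.5  0.4  0. ] w 0.0556
 turn total (units of .1rad): 0.06
 after turn: tool dx -0.5440 dy -0.2172 dz -0.0163
```

send_rows(moves=[[-0.0286, -0.0114, -0.001, 0], [-0.0286, -0.0114, -0.001, 0], [-0.0286, -0.0114, -0.001, 0], [-0.0286, -0.0114, -0.001, 0], [-0.0286, -0.0114, -0.001, 0], [-0.0286, -0.0114, -0.001, 0], [-0.0286, -0.0114, -0.001, 0], [-0.0286, -0.0114, -0.001, 0], [-0.0286, -0.0114, -0.001, 0], [-0.0286, -0.0114, -0.001, 0], [-0.0286, -0.0114, -0.001, 0], [-0.0286, -0.0114, -0.001, 0], [-0.0286, -0.0114, -0.001, 0], [-0.0286, -0.0114, -0.001, 0], [-0.0286, -0.0114, -0.001, 0], [-0.0286, -0.0114, -0.001, 0], [-0.0286, -0.0114, -0.001, 0], [-0.0286, -0.0114, -0.001, 0], [-0.0286, -0.0114, -0.001, 0], [0, 0, 0, 0.06]], claw=-1)

```text
clock: 51.5
eef_pos: [0.6747, 0.1614, 0.201]
tool_rot: [0.744, -0.668, -0.003, 0.001]
ft_force: [0.4, -0.6, -1.2]
grip_width: 0.0002
```

send_rows(moves=[[0, 0, 0, 0], [0, 0, 0, 0]])

```text
clock: 51.7
eef_pos: [0.6747, 0.1562, 0.2028]
tool_rot: [0.742, -0.67, -0.002, 0.001]
ft_force: [-0.4, -0.9, -0.2]
grip_width: -0.0002
```

```bash
python3 -c "
from h import *
go(*C(150,6),.112,-84.1)
p,d,W=look('wrist','w24')
p,d,W=look('side','s24');crop(p,130,330,150,320,'s24c')
"
```

```text
t 51.7 pos [0.6747 0.1562 0.2028] yaw -84.1 tilt [-0.     0.004 -1.   ] F [-0.4 -0.9 -0.2] w -0.0002
 turn total (units of .1rad): -0.01
 after turn: tool dx -0.0007 dy -0.0040 dz 0.0908
```

View pics/w24.png

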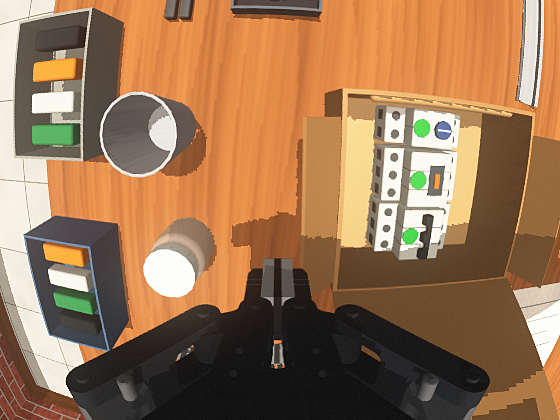

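View pics/s24c.png

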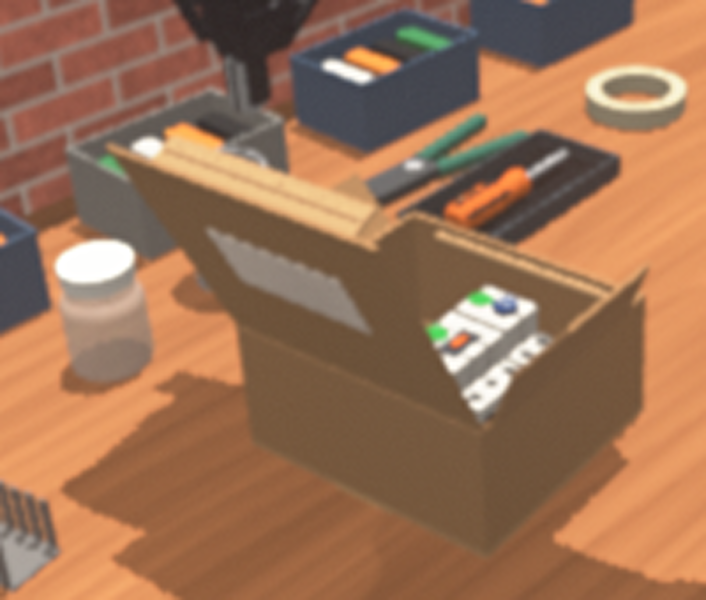

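send_rows(moves=[[0, -0.004, 0.02, 0], [0, 0, 0.025, 0], [0, 0, 0.025, 0], [0, 0, 0.017, 0], [0, 0, 0, 0], [0, 0, 0, 0]])

```text
clock: 52.4
eef_pos: [0.6792, 0.1568, 0.1176]
tool_rot: [0.742, -0.67, -0.001, 0.0]
ft_force: [0.3, -0.4, 0.1]
grip_width: -0.0006
```

```bash
cat >> h.py <<'E'
def ct():
    o=monitor.get_obs();a=np.radians(5.9);X=(o["eef_pos"][0]-.53)*1000;Y=(o["eef_pos"][1]-.136)*1000
    print("carton TCP",np.round([X*np.cos(a)+Y*np.sin(a),-X*np.sin(a)+Y*np.cos(a),o["eef_pos"][2]*1000],1),"F",o["ft_force"].round(1),"t",o["clock"])
E
python3 -c "
from h import *
ct()
p,d,W=look('wrist','w25')
"
```

```text
carton TCP [150.5   5.3 117.6] F [ 0.3 -0.4  0.1] t 52.4
```

View pics/w25.png

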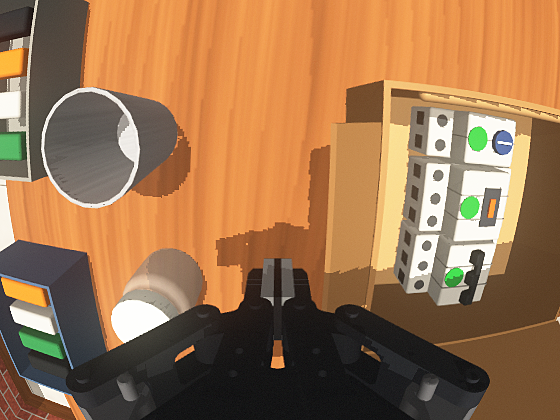

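send_rows(moves=[[0, 0, 0.003, 0], [0, 0.009, 0, 0], [0, 0.009, 0, 0], [0, 0.009, 0, 0], [0, 0.009, 0, 0], [0, 0.009, 0, 0], [0, 0, 0, 0], [0, 0, 0, 0]])

```text
clock: 53.25
eef_pos: [0.6351, 0.1532, 0.1154]
tool_rot: [0.743, -0.67, -0.0, -0.001]
ft_force: [-0.7, 0.3, 0.6]
grip_width: 0.0005
```

```bash
python3 -c "
from h import *
ct()
p,d,W=look('wrist','w26')
"
```

```text
carton TCP [106.3   6.3 115.4] F [-0.7  0.3  0.6] t 53.25
```

View pics/w26.png

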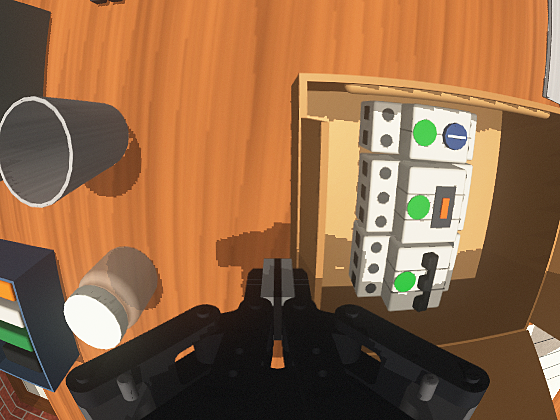

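send_rows(moves=[[0, 0.007, 0, 0], [0, 0.006, 0.001, 0], [0, 0.006, 0.003, 0], [0, 0.006, 0.003, 0], [0, 0.004, 0.005, 0], [0, 0.002, 0.005, 0], [0, 0, 0, 0], [0, 0, 0, 0]])

```text
clock: 54.1
eef_pos: [0.6028, 0.1498, 0.0967]
tool_rot: [0.743, -0.67, -0.002, 0.001]
ft_force: [-0.6, -0.6, 0.3]
grip_width: -0.0001
```

```bash
python3 -c "
from h import *
ct()
p,d,W=look('wrist','w27')
"
```

```text
carton TCP [73.8  6.2 96.7] F [-0.6 -0.6  0.3] t 54.1
```

View pics/w27.png

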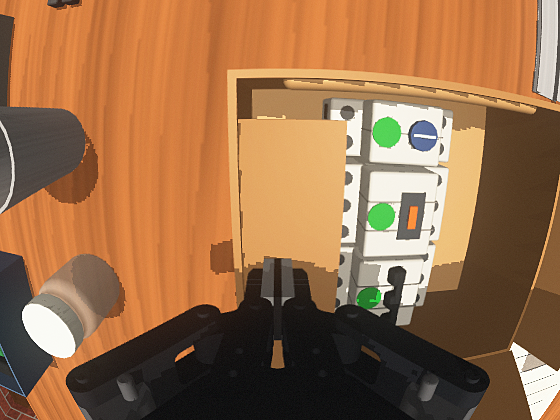

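Nearly flat. Press on down until there's force.

send_rows(moves=[[0, 0.001, 0.003, 0], [0, 0.001, 0.002, 0], [0, 0, 0.002, 0], [0, 0, 0, 0], [0, 0, 0, 0]])

```text
clock: 54.65
eef_pos: [0.6017, 0.1497, 0.0906]
tool_rot: [0.743, -0.67, -0.001, 0.0]
ft_force: [0.4, 0.2, 3.6]
grip_width: 0.0
```

```bash
python3 -c "
from h import *
ct()
"
```

```text
carton TCP [72.7  6.3 90.6] F [0.4 0.2 3.6] t 54.65
```

send_rows(moves=[[0, 0, 0.001, 0], [0, 0, 0, 0], [0, 0, -0.03, 0], [0, 0, -0.04, 0], [0, 0, -0.03, 0], [0, 0.03, 0, 0], [0, 0.03, 0, 0], [0, 0.03, 0, 0], [0, 0.03, 0, 0], [0, 0.03, 0, 0], [0, 0.03, 0, 0], [0, 0.03, 0, 0], [0, 0, 0, 0], [0, 0, 0, 0]])

```text
clock: 56.05
eef_pos: [0.3927, 0.1281, 0.1898]
tool_rot: [0.743, -0.67, -0.001, -0.0]
ft_force: [0.6, 0.7, 0.9]
grip_width: 0.0002
```

```bash
python3 -c "
from h import *
ct()
p,d,W=look('wrist','w28')
a=np.radians(5.9);X=(W[...,0]-.53)*1000;Y=(W[...,1]-.136)*1000;z=W[...,2]
cx=X*np.cos(a)+Y*np.sin(a);cy=-X*np.sin(a)+Y*np.cos(a)
q=(cx>48)&(cx<92)&(abs(cy+20)<40);print('far flap z by x',[(x,np.round(np.median(z[q&(abs(cx-x)<4)]),4)) for x in (52,60,70,80,90)])
q=(cx<-99)&(cx>-160)&(abs(cy+20)<40)&(z>.07);print(np.percentile(cx[q],[2,98]).round(),np.percentile(z[q],[2,98]).round(3))
"
```

```text
carton TCP [-137.4    6.2  189.8] F [0.6 0.7 0.9] t 56.05
far flap z by x [(52, np.float64(0.0894)), (60, np.float64(0.0892)), (70, np.float64(0.0887)), (80, np.float64(0.0886)), (90, np.float64(0.0167))]
[-158. -100.] [0.101 0.288]
```

View pics/w28.png

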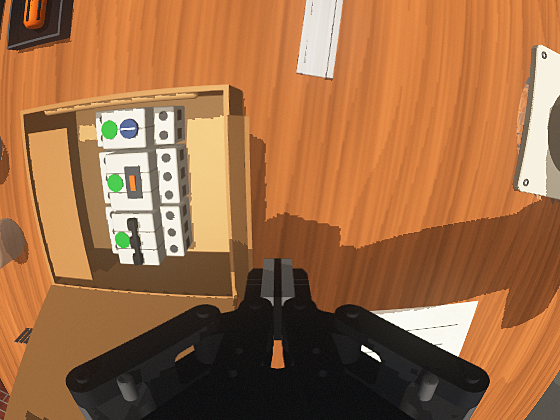

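send_rows(moves=[[0, 0.001, 0.02, 0], [0, 0, 0.02, 0], [0, 0, 0.02, 0], [0, 0, 0.014, 0], [0, 0, 0, 0], [0, 0, 0, 0], [0, -0.008, 0, 0], [0, -0.008, 0, 0], [0, -0.008, 0, 0], [0, -0.008, 0, 0], [0, 0, 0, 0], [0, 0, 0, 0]])

```text
clock: 57.3
eef_pos: [0.424, 0.1313, 0.1156]
tool_rot: [0.742, -0.67, -0.001, 0.0]
ft_force: [0.2, 0.4, 0.4]
grip_width: 0.0
```

```bash
python3 -c "
from h import *
ct()
p,d,W=look('wrist','w29')
"
```

```text
carton TCP [-105.9    6.2  115.6] F [0.2 0.4 0.4] t 57.3
```

View pics/w29.png

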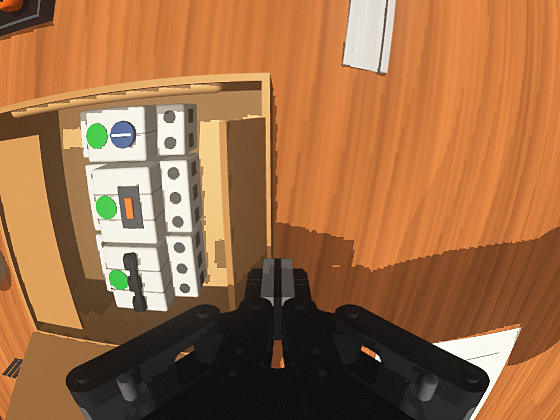

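Same arc mirrored.

send_rows(moves=[[0, -0.007, 0, 0], [0, -0.006, 0.001, 0], [0, -0.006, 0.003, 0], [0, -0.006, 0.003, 0], [0, -0.004, 0.005, 0], [0, -0.003, 0.005, 0], [0, -0.001, 0.003, 0], [0, 0, 0.002, 0], [0, 0, 0.002, 0], [0, 0, 0, 0], [0, 0, 0, 0]])

```text
clock: 58.45
eef_pos: [0.4562, 0.1347, 0.0916]
tool_rot: [0.743, -0.67, -0.001, 0.0]
ft_force: [-0.3, 0.3, 0.9]
grip_width: -0.0002
```

```bash
python3 -c "
from h import *
ct()
"
```

```text
carton TCP [-73.5   6.3  91.6] F [-0.3  0.3  0.9] t 58.45
```

send_rows(moves=[[0, 0, 0.002, 0], [0, 0, 0, 0], [0, 0, -0.03, 0], [0, 0, -0.04, 0], [0, 0, -0.04, 0], [0, 0, -0.04, 0], [0, 0, -0.04, 0], [0, 0, -0.03, 0], [0, 0, 0, 0], [0, -0.025, 0, 0], [0, -0.025, 0, 0], [0, -0.023, 0, 0], [0, 0, 0, 0], [0, 0, 0, 0]])

```text
clock: 59.85
eef_pos: [0.5287, 0.1418, 0.308]
tool_rot: [0.742, -0.67, -0.002, 0.001]
ft_force: [-0.5, -0.3, 0.1]
grip_width: -0.0
```

```bash
python3 -c "
from h import *
ct();go(*C(0,190),.31,-84.1)
p,d,W=look('wrist','w30')
a=np.radians(5.9);X=(W[...,0]-.53)*1000;Y=(W[...,1]-.136)*1000;z=W[...,2]
cx=X*np.cos(a)+Y*np.sin(a);cy=-X*np.sin(a)+Y*np.cos(a)
q=(abs(cy+20)<40)
for xs in ((52,60,70,80,86),(-52,-60,-70,-80,-86)): print([(x,np.round(np.median(z[q&(abs(cx-x)<3)]),4)) for x in xs])
p,d,W=look('side','s30');crop(p,130,330,150,320,'s30c')
"
```

```text
carton TCP [ -0.7   5.9 308. ] F [-0.5 -0.3  0.1] t 59.85
t 59.85 pos [0.5287 0.1418 0.308 ] yaw -84.1 tilt [-0.001  0.004 -1.   ] F [-0.5 -0.3  0.1] w -0.0
 turn total (units of .1rad): -0.0
 after turn: tool dx -0.1841 dy -0.0007 dz -0.0020
[(52, np.float64(0.3931)), (60, np.float64(0.0904)), (70, np.float64(0.0896)), (80, np.float64(0.0894)), (86, np.float64(0.0895))]
[(-52, np.float64(0.3923)), (-60, np.float64(0.0902)), (-70, np.float64(0.0897)), (-80, np.float64(0.0897)), (-86, np.float64(0.0897))]
```

View pics/w30.png

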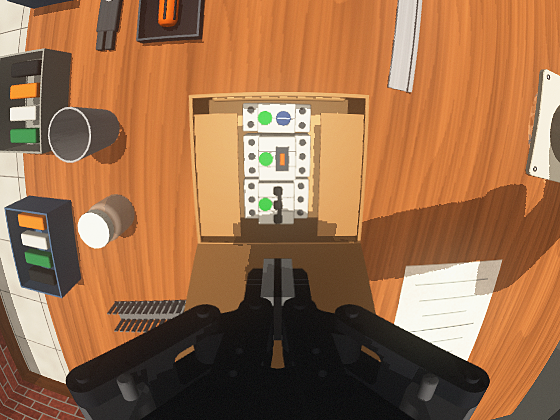

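View pics/s30c.png

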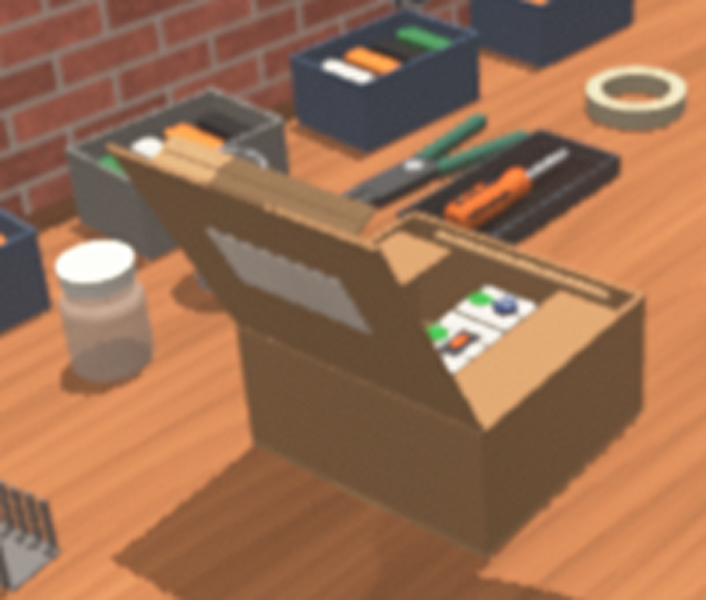

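send_rows(moves=[[0, 0, -0.005, 0], [-0.025, 0, 0, 0], [-0.025, 0, 0, 0], [-0.025, 0, 0, 0], [-0.025, 0, 0, 0], [-0.025, 0, 0, 0], [-0.025, 0, 0, 0], [-0.025, 0, 0, 0], [-0.012, 0, 0, 0], [0, 0, 0, 0], [0, 0, 0, 0]])

```text
clock: 61.05
eef_pos: [0.51, 0.3274, 0.315]
tool_rot: [0.743, -0.67, -0.001, 0.0]
ft_force: [0.7, -0.0, 0.9]
grip_width: -0.0
```

```bash
python3 -c "
from h import *
ct();go(*C(0,193),.225,-84.1)
p,d,W=look('wrist','w31')
p,d,W=look('side','s31');crop(p,130,330,50,220,'s31c')
"
```

```text
carton TCP [-2.000e-01  1.924e+02  3.150e+02] F [ 0.7 -0.   0.9] t 61.05
t 61.05 pos [0.51   0.3274 0.315 ] yaw -84.1 tilt [-0.001  0.001 -1.   ] F [ 0.7 -0.   0.9] w -0.0
 turn total (units of .1rad): -0.0
 after turn: tool dx -0.0006 dy -0.0002 dz 0.0900
```

View pics/w31.png

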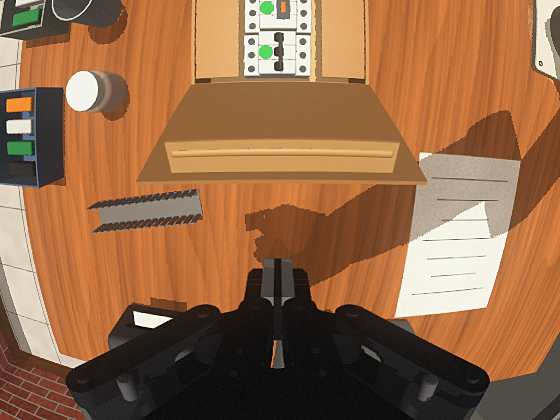

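View pics/s31c.png

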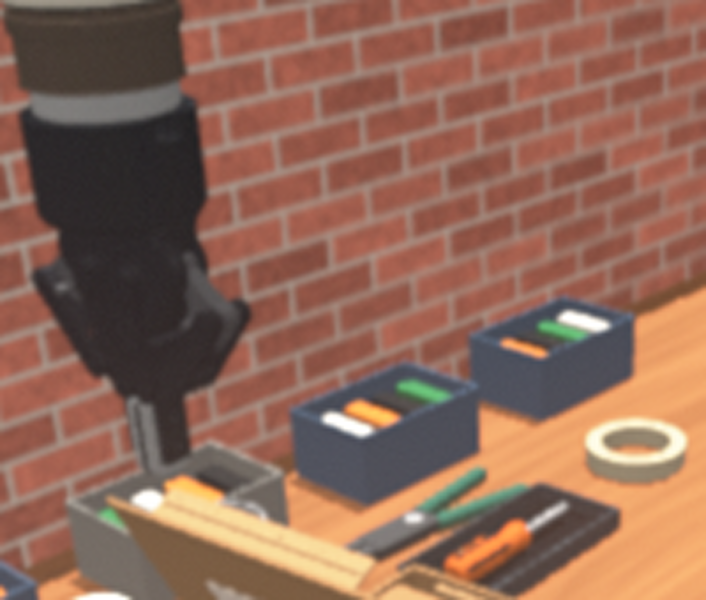

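send_rows(moves=[[0, 0, 0.02, 0], [0, 0, 0.025, 0], [0, 0, 0.025, 0], [0, 0, 0.015, 0], [0, 0, 0, 0], [0.01, 0, 0, 0], [0.01, 0, 0, 0], [0.01, 0, 0, 0], [0.01, 0, 0, 0], [0.01, 0, 0, 0], [0, 0, 0, 0], [0, 0, 0, 0]])

```text
clock: 62.35
eef_pos: [0.5152, 0.2777, 0.2296]
tool_rot: [0.742, -0.67, -0.001, 0.0]
ft_force: [-0.2, -0.4, -0.1]
grip_width: 0.0001
```

```bash
python3 -c "
from h import *
ct()
p,d,W=look('wrist','w32')
"
```

```text
carton TCP [-2.000e-01  1.425e+02  2.296e+02] F [-0.2 -0.4 -0.1] t 62.35
```

View pics/w32.png

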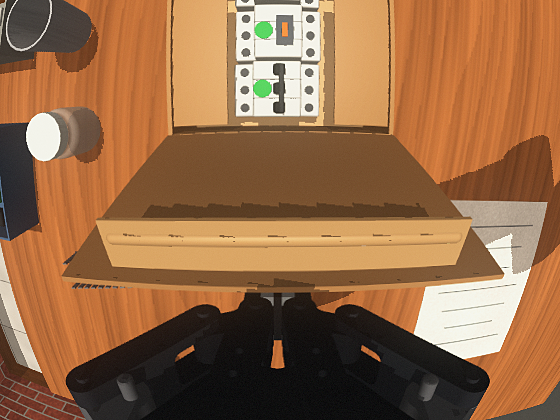

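send_rows(moves=[[0.012, 0, 0, 0], [0.012, 0, 0, 0], [0.012, 0, 0, 0], [0.012, 0, 0, 0], [0.012, 0, 0, 0], [0.012, 0, 0, 0], [0.012, 0, 0, 0], [0.012, 0, 0, 0], [0.012, 0, 0, 0], [0.01, 0, 0, 0], [0, 0, 0, 0], [0, 0, 0, 0]])

```text
clock: 63.6
eef_pos: [0.5273, 0.1603, 0.2295]
tool_rot: [0.742, -0.67, -0.001, 0.0]
ft_force: [0.1, 0.6, -0.1]
grip_width: -0.0
```

```bash
python3 -c "
from h import *
ct()
p,d,W=look('wrist','w33')
p,d,W=look('side','s33');crop(p,130,330,150,320,'s33c')
"
```

```text
carton TCP [-1.000e-01  2.450e+01  2.295e+02] F [ 0.1  0.6 -0.1] t 63.6
```

View pics/s33c.png

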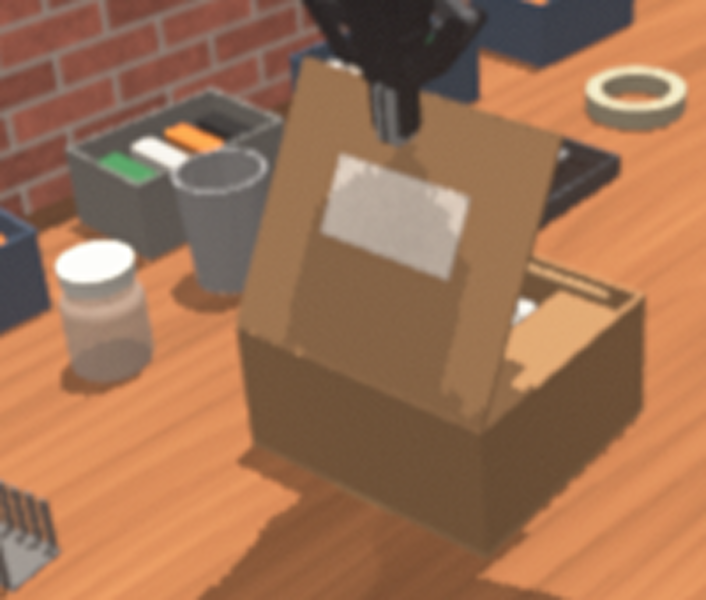

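send_rows(moves=[[0.0105, 0, 0.0085, 0], [0.0105, 0, 0.0085, 0], [0.0105, 0, 0.0085, 0], [0.008, 0, 0.0103, 0], [0.008, 0, 0.0103, 0], [0.008, 0, 0.0103, 0], [0.006, 0, 0.012, 0], [0.006, 0, 0.012, 0], [0.0035, 0, 0.0125, 0], [0.0035, 0, 0.0125, 0], [0, 0, 0, 0], [0, 0, 0, 0]])

```text
clock: 64.9
eef_pos: [0.5342, 0.0869, 0.1233]
tool_rot: [0.743, -0.67, -0.001, 0.001]
ft_force: [-0.1, 0.2, 0.3]
grip_width: -0.0002
```

```bash
python3 -c "
from h import *
ct()
p,d,W=look('wrist','w34')
p,d,W=look('side','s34');crop(p,130,330,150,320,'s34c')
"
```

```text
carton TCP [ -0.9 -49.2 123.3] F [-0.1  0.2  0.3] t 64.9
```

View pics/s34c.png

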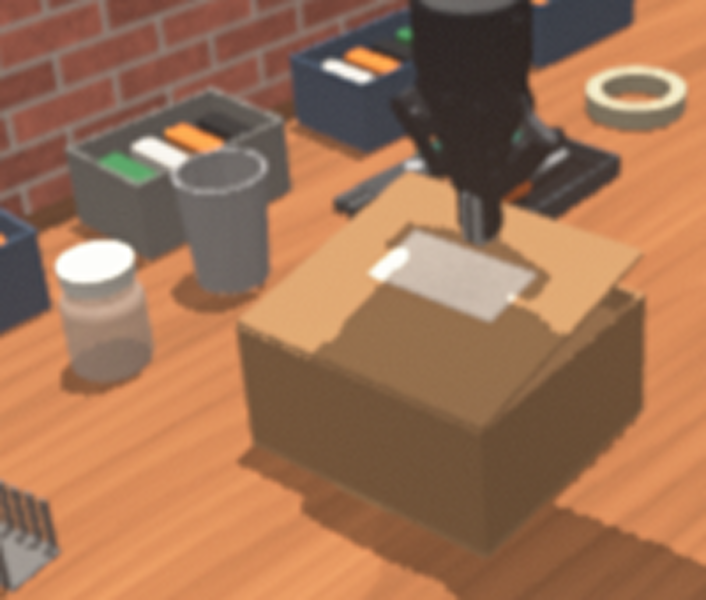

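View pics/w34.png

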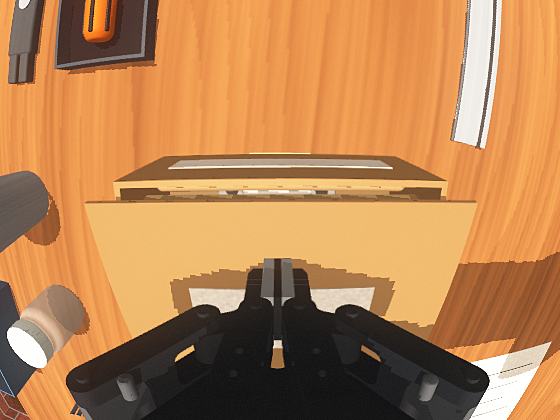

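send_rows(moves=[[0.009, 0, 0, 0], [0.009, 0, 0, 0], [0.004, 0, 0.004, 0], [0, 0, 0.005, 0], [0, 0, 0.004, 0], [0, 0, 0, 0], [0, 0, 0, 0]])

```text
clock: 65.7
eef_pos: [0.5364, 0.0651, 0.1104]
tool_rot: [0.743, -0.67, -0.001, 0.001]
ft_force: [-0.7, -0.3, 0.4]
grip_width: 0.0002
```

```bash
python3 -c "
from h import *
ct()
p,d,W=look('wrist','w35')
"
```

```text
carton TCP [ -0.9 -71.2 110.4] F [-0.7 -0.3  0.4] t 65.7
```

View pics/w35.png

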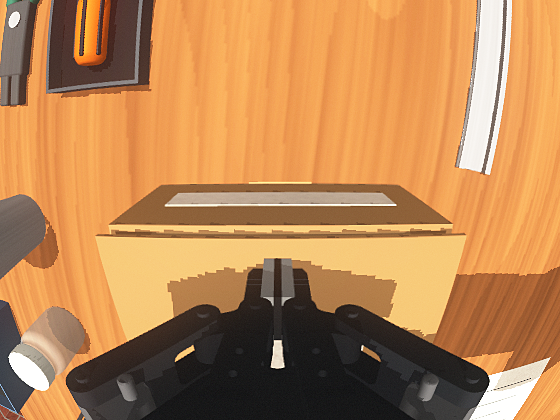

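Tab is entering behind the front rim. Press down.

send_rows(moves=[[0, 0, 0.003, 0], [0, 0, 0.003, 0], [0, 0, 0.003, 0], [0, 0, 0.002, 0], [0, 0, 0, 0], [0, 0, 0, 0]])

```text
clock: 66.35
eef_pos: [0.5369, 0.0652, 0.0997]
tool_rot: [0.743, -0.67, -0.001, 0.0]
ft_force: [-0.4, -0.9, 0.5]
grip_width: 0.0002
```

send_rows(moves=[[0, 0, 0.002, 0], [0, 0, 0.001, 0], [0, 0, 0, 0], [0, 0, 0, 0]])

```text
clock: 66.75
eef_pos: [0.5371, 0.0653, 0.0979]
tool_rot: [0.743, -0.67, -0.001, -0.0]
ft_force: [-2.8, -0.9, 7.4]
grip_width: -0.0002
```

```bash
python3 -c "
from h import *
ct()
p,d,W=look('wrist','w36')
"
```

```text
carton TCP [ -0.2 -71.1  97.9] F [-2.8 -0.9  7.4] t 66.75
```

View pics/w36.png

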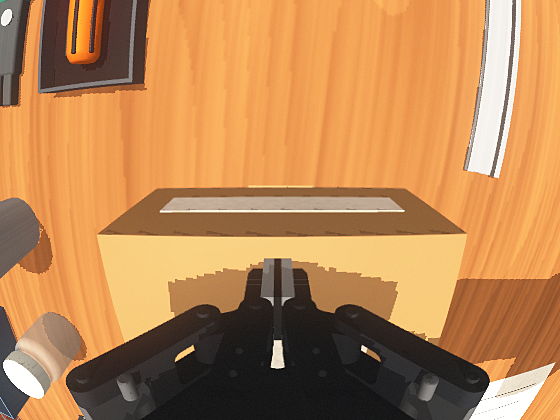

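send_rows(moves=[[0, 0, 0.001, 0], [0, 0, 0.001, 0], [0, 0, 0, 0], [0, 0, 0, 0]])

```text
clock: 67.2
eef_pos: [0.5372, 0.0653, 0.0977]
tool_rot: [0.743, -0.67, -0.0, -0.001]
ft_force: [-6.6, -1.6, 16.8]
grip_width: 0.0001
```

send_rows(moves=[[0, 0, -0.005, 0], [0, 0, -0.02, 0], [0, 0, -0.04, 0], [0, 0, -0.04, 0], [0, 0, -0.04, 0], [0, 0, 0, 0], [0, 0, 0, 0], [0, 0, 0, 0], [0, 0, 0, 0]])

```text
clock: 68.1
eef_pos: [0.5361, 0.0649, 0.238]
tool_rot: [0.743, -0.67, -0.002, 0.002]
ft_force: [0.4, 0.0, -0.2]
grip_width: -0.0001
```

```bash
python3 -c "
from h import *
ct()
p,d,W=look('wrist','w37')
a=np.radians(5.9);X=(W[...,0]-.53)*1000;Y=(W[...,1]-.136)*1000;z=W[...,2]
cx=X*np.cos(a)+Y*np.sin(a);cy=-X*np.sin(a)+Y*np.cos(a)
for y in (-85,-70,-50,-30,0): q=(abs(cy-y)<4)&(abs(cx-70)<15)&(z<.2); print(y,np.median(z[q]).round(4),q.sum())
p,d,W=look('side','s37');crop(p,130,330,150,320,'s37c')
"
```

```text
carton TCP [ -1.2 -71.3 238. ] F [ 0.4  0.  -0.2] t 68.1
-85 0.0974 267
-70 0.0974 259
-50 0.0973 246
-30 0.0974 228
0 0.0971 207
```

View pics/s37c.png

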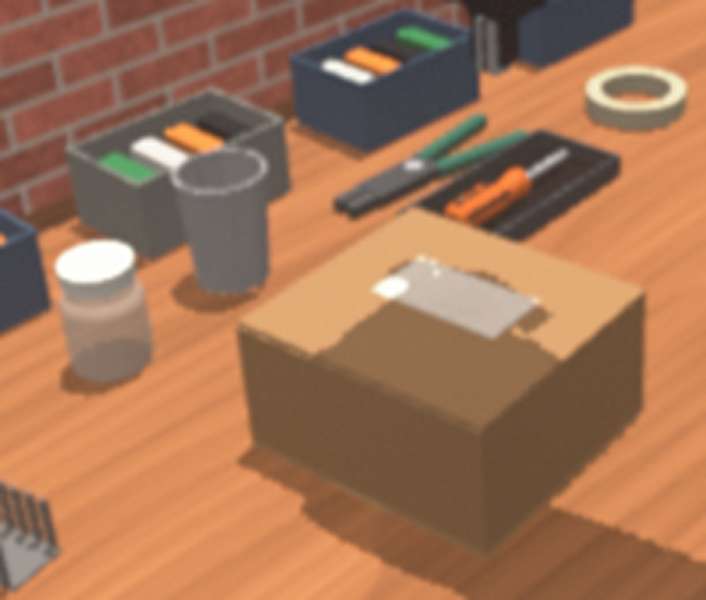

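View pics/w37.png

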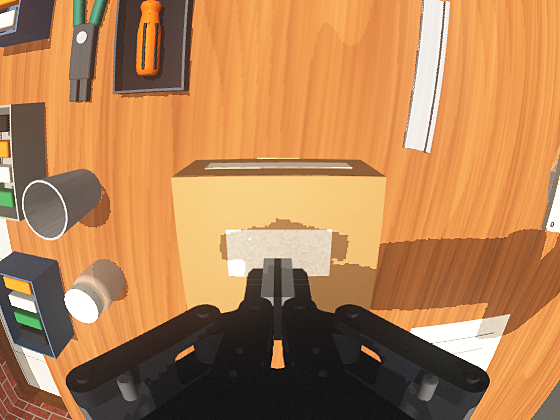

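send_rows(moves=[[0.03, 0.01, -0.005, 0], [0.03, 0.01, 0, 0], [0.03, 0.01, 0, 0], [0.03, 0.01, 0, 0], [0.03, 0.01, 0, 0], [0.03, 0.01, 0, 0], [0, 0, 0, 0], [0, 0, 0, 0], [0, 0, 0, 0], [0, 0, 0, 0], [0, 0, 0, 0]])

```text
clock: 69.3
eef_pos: [0.4962, -0.1193, 0.2448]
tool_rot: [0.743, -0.669, -0.001, 0.0]
ft_force: [-0.2, -0.0, 0.2]
grip_width: -0.0
```

```bash
python3 -c "
from h import *
ct()
p,d,W=look('top','t38');crop(p,150,450,120,300,'t38c')
z=W[...,2]
print('lid z',[(v,np.median(z[v-4:v+4,u-4:u+4]).round(4)) for u,v in ((205,210),(230,210),(248,200),(248,230))])
"
```

```text
carton TCP [ -59.9 -250.5  244.8] F [-0.2 -0.   0.2] t 69.3
lid z [(210, np.float64(0.0986)), (210, np.float64(0.1)), (200, np.float64(0.0993)), (230, np.float64(0.0994))]
```

View pics/t38c.png

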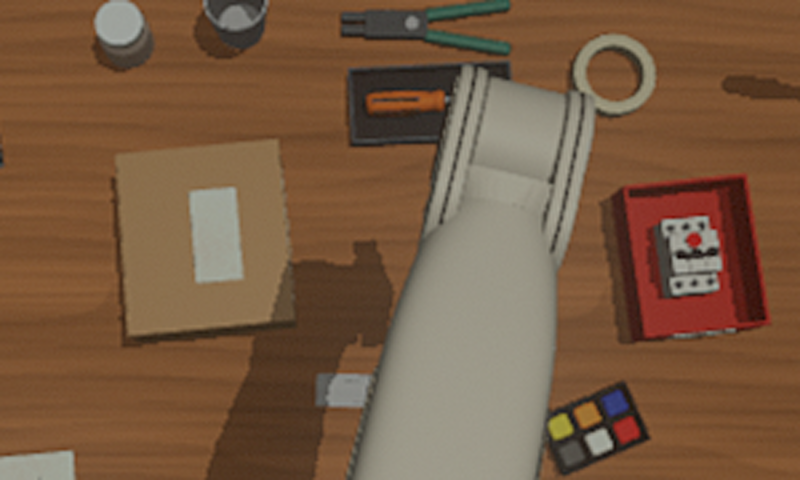

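All as wanted; handing in.

```bash
python3 -c "
from workcell import order
print(order.job_done())"
```

```text
the job is handed in; nothing more can be done
None
```

The carton is packed and shut, and I handed the job in at about 69 s of the 210 s allowed.

- **Screwdriver:** taken out of the carton and laid in the grey tool tray.
- **Carton:** the timer, contactor and breaker, all with green dots, are in it. The relay and the switch were not on the bench.
- **Returns bin:** the breaker with the red dot is in it.
- **Flaps and lid:** both dust flaps are folded flat. The lid was pressed down at its front edge to 17 N and then let go.

**Last checks:**
- The flaps lay level at about 89–90 mm.
- Let go, the lid stayed flat at about 97 mm from -85 to 0 mm along the carton (hinge at +87 mm). About a second later the top view still read 99–100 mm, a camera difference of about 2 mm.
- The last top view shows the failed breaker in the bin. It shows the screwdriver's handle in the tray; the arm hid the blade, which earlier pictures show.
- I saw no sign that the other things on the bench had moved, though I compared them only by eye.

**What went wrong on the way:**
- Early on the last joint ran into its limit and left the tool tilted by 3.6°. I corrected that before the first grasp.
- While I was lowering the timer, the gripper's linkage pushed the far flap outward with about 18 N. I moved the devices to a row in the middle of the carton, and the flap folded in normally afterwards.
- The contactor was knocked about 3 cm aside during the run, so I measured its position again before picking it up.

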